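# Lay out a small window sash round its glass

### The job

Lay out the parts of the small window sash round its glass, flat on the carpet, ready for sealing and screwing together: the roller rail along the pane's bottom edge (the one with the two orange setting blocks), the plain rail along the top edge, and, seen from the bottom edge looking across the glass, the lock stile along the left edge and the hooked meeting stile along the right. Each part lies parallel to its edge and centred on it, its grooved side with the black strip towards the glass, a finger's breadth (about 12 mm) off it. Then set the black sash lock on top of the lock stile, lengthways and centred over the slot; do not knock or press on the glass, and leave the tape measure and the screw tray where they are.

Things in the scene. Friction and masses are not known exactly. Their poses are not given: they have to be found in the camera images.
- pane: Greenish glass lying flat and fixed on the carpet, turned any way, black rubber edging: 130 mm from bottom to top edge, 150 wide, 8 high. Two orange setting blocks (30 x 13, 10 high) on its bottom edge. Origin: its centre, on the carpet. +x from the bottom edge (blocks) to the top edge, +y to the left edge seen from the bottom edge looking across the glass, z up.
- lock_stile_mid (a point): White profile 178 mm long, 36 wide, 40 high, lying flat. Point: its centre, 20 mm above its underside. x along its length, z up, +y to the grooved side, where an 8 mm black strip edges its top face. Told by a dark slot (44 mm by 10 mm) and two screw holes in the middle of its top face, lengthways. Mass about 0.16 kg.
- meeting_stile_mid (a point): White profile 178 mm long, 48 wide, 40 high, lying flat. Point: its centre, 20 mm above its underside. x along its length, z up, +y to the grooved side, where an 8 mm black strip edges its top face. Told by the hook along the side away from the groove: a 3 mm wall of full height beyond a 9 mm trough open at the top, part of the 48 mm. 0.18 kg.
- roller_rail_mid (a point): White profile 134 mm long, 36 wide, 40 high, lying flat. Point: its centre, 20 mm above its underside. x along its length, z up, +y to the grooved side, where an 8 mm black strip edges its top face. Told by two dark roller plates on top, 46 mm either side of the middle; at each a roller stands out 8 mm from the side away from the groove, beyond the 36 mm. 0.16 kg.
- plain_rail_mid (a point): White profile 134 mm long, 36 wide, 40 high, lying flat. Point: its centre, 20 mm above its underside. x along its length, z up, +y to the grooved side, where an 8 mm black strip edges its top face. Nothing on its top face but the black strip. Mass about 0.12 kg.
- sash_lock_mid (a point): Black sash lock: base 90 mm long, 22 wide, 4 high; on it a case 66 long, 22 wide, 18 high over all, and a grey thumb slide 5 mm higher. Point: its centre, 9 mm above its underside. x along its length, z up. It may lie either end first; centred on the lock stile it covers the slot. 0.11 kg.
- tape_measure: Bystander: a grey tape measure with a yellow disc, 66 by 62 mm, 34 mm high. Origin: centre of its underside.
- screw_tray: Bystander: an open steel tray of brass screws, 90 by 65 mm, 22 mm high. Origin: centre of its underside.
Not all that is in view belongs to the job. What is shaped like the part that bears lock_stile_mid but brown is not meant. Several things look just like the part that bears sash_lock_mid: the one meant starts farthest from the robot's base.

How it is judged (in metres and radians):
At the end, for the whole second after the job is handed in: Each profile lies flat along its own edge of the pane, groove to the glass, gap 12 mm (+/- 11), centred within 14 mm, parallel within 0.14 rad; the sash lock lies on the lock stile within 10 mm of its centre and 0.16 rad of its length; all at rest (x of roller_rail_mid in the frame of pane between -0.106 and -0.084 m and y of roller_rail_mid in the frame of pane between -0.014 and 0.014 m and angle between the x axis of each of roller_rail_mid, plain_rail_mid and the y axis of pane, either way round below 0.14 rad and angle between each of roller_rail_mid, plain_rail_mid, lock_stile_mid, meeting_stile_mid, sash_lock_mid's own z axis and vertical below 0.08 rad and height (world z) of roller_rail_mid between 0.015 and 0.025 m and linear speed of each of roller_rail, plain_rail, lock_stile, meeting_stile, sash_lock below 0.02 m/s and y of pane in the frame of roller_rail_mid above 0.05 m and x of plain_rail_mid in the frame of pane between 0.084 and 0.106 m and y of plain_rail_mid in the frame of pane between -0.014 and 0.014 m and height (world z) of plain_rail_mid between 0.015 and 0.025 m and y of pane in the frame of plain_rail_mid above 0.05 m and x of lock_stile_mid in the frame of pane between -0.014 and 0.014 m and y of lock_stile_mid in the frame of pane between 0.094 and 0.116 m and angle between the x axis of each of lock_stile_mid, meeting_stile_mid and the x axis of pane, either way round below 0.14 rad and height (world z) of lock_stile_mid between 0.015 and 0.025 m and y of pane in the frame of lock_stile_mid above 0.05 m and x of meeting_stile_mid in the frame of pane between -0.014 and 0.014 m and y of meeting_stile_mid in the frame of pane between -0.122 and -0.1 m and height (world z) of meeting_stile_mid between 0.015 and 0.025 m and y of pane in the frame of meeting_stile_mid above 0.05 m and horizontal distance between sash_lock_mid and lock_stile_mid below 0.01 m and angle between the x axis of sash_lock_mid and the x axis of lock_stile_mid, either way round below 0.16 rad and z of sash_lock_mid in the frame of lock_stile_mid between 0.023 and 0.035 m); the robot touches nothing.
It fails at once if the glass is knocked or pressed (more than 10 N) (contact force between pane and anything else above 10 N).
It fails at once if the tape measure is shifted by more than 25 mm (distance of tape_measure from where it was at the start of the episode above 0.025 m).
It fails at once if the screw tray is shifted by more than 25 mm (distance of screw_tray from where it was at the start of the episode above 0.025 m).
It also fails if it takes over 112 s, if anything falls off the work surface, if the arm or the gripper's body presses on something with over 40 N, if the wrist force passes 120 N, or if a joint passes its speed limit or range.

### The arm

A 6-joint arm with a two-finger parallel gripper is mounted at the origin on the work surface. World frame = base frame: x ahead of the robot, y to its left, z up, the work surface at z = 0. Lengths are in m, angles in degrees, forces in N, time in s.
With the tool pointing down it reaches from about 0.25 to 0.725 m from the base axis. Payload 9.7 kg.
Tool frame: the origin (TCP) lies between the finger pads; the fingertips stand 17 mm ahead of it and the grasp point (between the pads) lies 2 mm behind it; x points along the fingers, y is the direction in which the jaws open and shut, and the axes are right-handed (so a half turn about x gives the same grasp; the last joint's range is limited). The gripper opens to 85 mm and grips with 20 to 120 N. Pads are 22 mm wide; open, the fingers measure 114 mm over their backs; the gripper's body (76 mm by 85 mm) begins 54 mm behind the grasp point. The pads swing forward as they close: fully open they stand 13 mm farther back than shut.
Start: joints at [-70.875, 4.979, 10.078, 95.1, 0, 90], TCP at [0.18, -0.52, 0.223] pointing down, gripper open.
Joint ranges: [-179.16, 179.16], [-48.56, 103.87], [-65.8, 70.77], [-126.05, 130.52], [-82.76, 87.17], [-180, 180]. Speed limits (degrees/s): [127.2, 127.2, 147.25, 180, 180, 180].

### API

Orientations are given as [roll, pitch, yaw] about the fixed x, y, z axes, in that order (R = Rz(yaw) Ry(pitch) Rx(roll)).
In Python, from workcell import manip gives the robot as it stands.
- The arm moves only by the tool step_arm, never from a script. Its argument "deltas" is a list of rows, each an object of numbers: "tx", "ty", "tz": the shift along the tool's x, y, z in mm; "turn": the turn about the tool's x in rad; "gripper": the finger opening in mm, from 0 to 85.4. A call has 1 to 12 rows; each row is the pose to reach, as a shift and turn from the pose commanded when the call began, along the tool's axes at that moment; what a row does not reach only later rows make up. A row lasts 1/10 s, in which the tool goes at most 50 mm and 8.59 degrees, less where a joint would pass 70% of its speed; a pose out of reach is approached as far as the arm can. A call with a gripper value outside its range is refused whole. The fingers move at their own pace and stop on an object; "newtons" is the grip in N (left out, the last holds). Time passes only in rows, so rows that repeat a pose let the fingers close. It gives the time, the measured TCP pose, the force and the opening at its end, in the units of the state.
- manip.state(): the state, without advancing time (a new reading comes with each control period).
- manip.capture(name): name is "scene" or "top" or "wrist"; returns a dict with "color" (384x512x3 uint8, red, green, blue), "range_z" (384x512 float32, m along the optical axis (not along the pixel's ray), 0 where there is no reading), "vertical_fov" (degrees; the focal length in pixels is half the picture's height over the tangent of half this angle, whatever the lens; pixels are square), "cx", "cy" (the principal point, pixels), "distortion" ([k1, k2, p1, p2, k3] as OpenCV has them; the pictures are not rectified), "R" (3x3) and "t" (3): a world point X has camera coordinates R X + t; the wrist camera has in their place "mount" (4x4, takes a point from camera to tool coordinates, whose origin is the TCP and whose axes are the tool frame's). Camera axes: x right, y down, z forward; pixel columns grow to the right and rows downward; lengths in m; the calibration is good to about 2 mm. A picture is of the moment at which its call begins: read the wrist's pose just before it.
- manip.finish_job(): hands the job in, once; it reports no verdict.
The state is a dict: "time": time; "qpos": joint angles; "joint_velocities": joint speeds; "effort": joint torques, N m; "eef_pos": TCP position; "tool_rot": TCP orientation; "contact_force": force on the tool from outside, world axes, zero at the start; "wrist_torque": the same for the moment, N m; "finger_gap": finger opening in m.
Only numpy, scipy, OpenCV 4.12 (cv2) and the standard library are available. Lean on these libraries where they do the work, as an engineer would, in place of code of your own. Each camera call takes 0.05 s, during which the arm holds its last target.

## Working session

There is one attempt and no reset: what is moved stays moved. The work goes in short steps, Python scripts to look and compute and a tool call to move; the robot and the scene stay as the last step left them, time stands still between calls to the robot, and variables do not carry over. Pictures are saved under pics/ and viewed, and the job is handed in when it is done.

Besides the shell and the picture viewer there is one more tool, called after ">>>" as a command line: name --argument value ..., lists and objects as JSON in quotes. step_arm: Moves the arm, as the interface text tells. Its arguments: {"type":"object","properties":{"deltas":{"type":"array","items":{"type":"object","properties":{"tx":{"type":"number"},"ty":{"type":"number"},"tz":{"type":"number"},"turn":{"type":"number"},"gripper":{"type":"number"}}}},"newtons":{"type":"number"}},"required":["deltas"]}

```bash
ls; mkdir -p pics; cat > h.py <<'E'
import numpy as np, cv2
from workcell import manip
def cap(n):
    c=manip.capture(n); return c
def K(c):
    f=192/np.tan(np.radians(c["vertical_fov"])/2)
    return np.array([[f,0,c["cx"]],[0,f,c["cy"]],[0,0,1.]])
E
python3 - <<'E'
from h import *
print(manip.state())
for n in ["scene","top","wrist"]:
    c=cap(n); np.savez(n+"0.npz",**c)
    cv2.imwrite(f"pics/{n}0.png",cv2.resize(c["color"][:,:,::-1],(800,600),interpolation=cv2.INTER_CUBIC))
    print({k:v for k,v in c.items() if k not in("color","range_z")})
E
```

```text
pics
{'time': 0.0, 'qpos': array([-7.08747016e+01,  5.01015946e+00,  1.00357966e+01,  9.51006227e+01,
       -4.40962306e-04,  9.00003676e+01]), 'joint_velocities': array([ 0.00057222, -0.07213561, -0.10880481,  0.01511388, -0.02160666,
        0.06908492]), 'effort': array([-4.53120037e-04, -5.20386350e+01,  4.64802897e+01,  1.63862959e-02,
       -4.33272874e-05, -1.53678595e-06]), 'eef_pos': array([ 0.18011804, -0.51941494,  0.22210414]), 'tool_rot': array([-89.66270113,  89.92501316, 109.46222996]), 'contact_force': array([ 0.14743744, -1.14298697, -0.57362873]), 'wrist_torque': array([ 0.01770763, -0.06235087, -0.00036375]), 'finger_gap': 0.08552475336688946}
{'vertical_fov': 55.38703718847846, 'cx': 253.63488442224758, 'cy': 191.73035607524923, 'distortion': array([-0.03024817,  0.        ,  0.        ,  0.        ,  0.        ]), 'R': array([[-0.69361359,  0.72034455, -0.00197956],
       [ 0.58792115,  0.56451208, -0.57937452],
       [-0.41623179, -0.40302587, -0.81505904]]), 't': array([ 0.34660826, -0.2274118 ,  1.32092078])}
{'vertical_fov': 42.28252134434213, 'cx': 255.26792293537605, 'cy': 193.06604126291674, 'distortion': array([-0.1222043,  0.       ,  0.       ,  0.       ,  0.       ]), 'R': array([[-0.09629102, -0.99534644, -0.00367547],
       [-0.97047346,  0.09470395, -0.22183875],
       [ 0.22115449, -0.01779414, -0.97507644]]), 't': array([0.01806357, 0.4632769 , 1.50223155])}
{'vertical_fov': 65.79368709623124, 'cx': 256.6293280998899, 'cy': 195.91941657621166, 'distortion': array([-0.07497222,  0.        ,  0.        ,  0.        ,  0.        ]), 'mount': array([[-7.57733835e-04, -3.26925918e-01,  9.45049665e-01,
        -1.51312073e-01],
       [ 9.99999698e-01, -8.22264205e-05,  7.73347353e-04,
         5.62652593e-04],
       [-1.75119242e-04,  9.45049966e-01,  3.26925881e-01,
        -8.48142598e-02],
       [ 0.00000000e+00,  0.00000000e+00,  0.00000000e+00,
         1.00000000e+00]])}
```

View pics/top0.png

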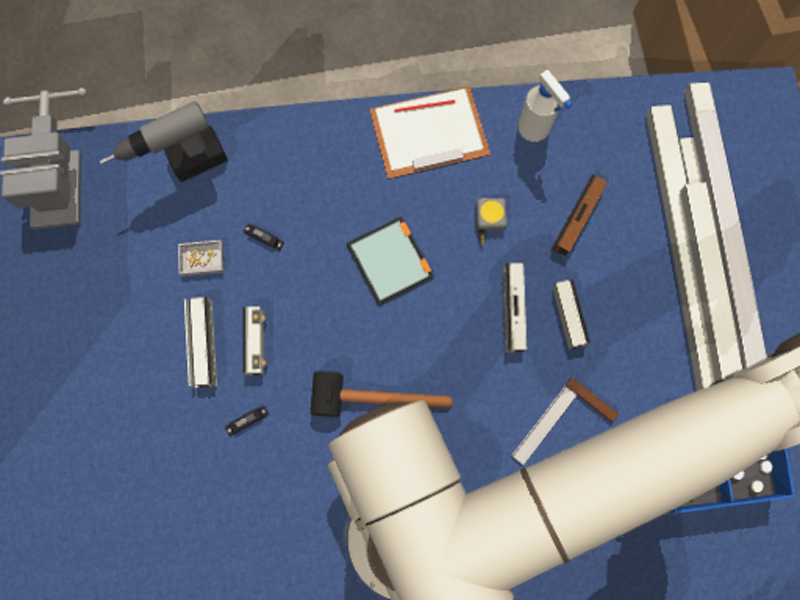

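View pics/scene0.png

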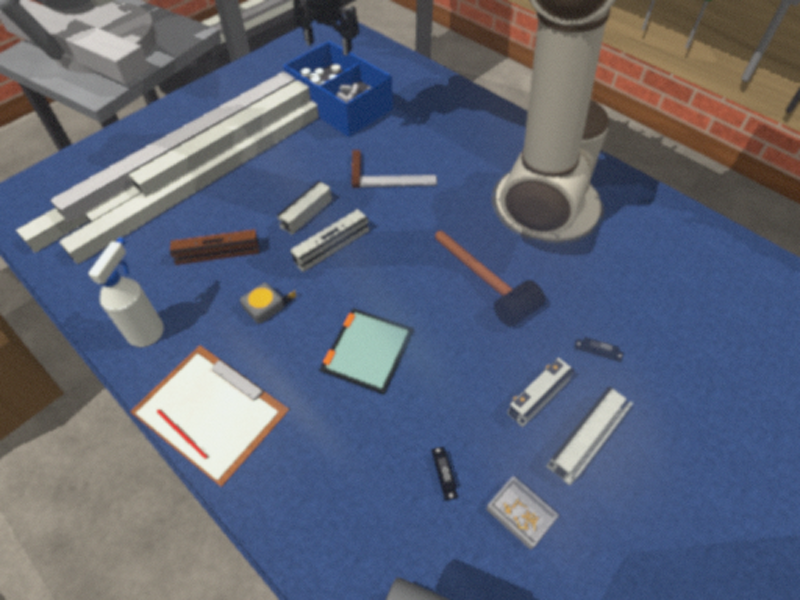

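```bash
cat >> h.py <<'E'
def ray(c,uv,z,R=None,t=None):
    uv=np.asarray(uv,float).reshape(-1,1,2)
    k=K(c); n=cv2.undistortPoints(uv,k,np.asarray(c["distortion"])).reshape(-1,2)
    R=c["R"] if R is None else R; t=c["t"] if t is None else t
    d=np.c_[n,np.ones(len(n))]@R; o=-R.T@t
    s=(z-o[2])/d[:,2]
    return o+s[:,None]*d
def cloud(c,R=None,t=None):
    v,u=np.mgrid[0:384,0:512]; k=K(c)
    n=cv2.undistortPoints(np.stack([u,v],-1).reshape(-1,1,2).astype(float),k,np.asarray(c["distortion"])).reshape(-1,2)
    p=np.c_[n,np.ones(len(n))]*c["range_z"].reshape(-1,1)
    R=c["R"] if R is None else R; t=c["t"] if t is None else t
    return ((p-t)@R).reshape(384,512,3)
def load(n): return dict(np.load(n))
E
python3 - <<'E'
from h import *
c=load("top0.npz"); P=cloud(c); Z=P[...,2]; col=c["color"]; hsv=cv2.cvtColor(col,cv2.COLOR_RGB2HSV)
z=Z[150:300,100:200]; print(np.percentile(z,[1,10,50,90,99]))
m=((Z>0.006)&(Z<0.07)).astype(np.uint8); m=cv2.morphologyEx(m,cv2.MORPH_OPEN,np.ones((2,2),np.uint8))
n,l,s,ce=cv2.connectedComponentsWithStats(m)
for i in range(1,n):
    if s[i,4]>60:
        mm=l==i; zz=Z[mm]; print(i,(ce[i]*800/512).round(), s[i,4],np.percentile(zz,[50,95]).round(4),P[mm].mean(0).round(3),col[mm].mean(0).round())
cv2.imwrite("pics/h.png",cv2.resize(np.clip(Z*3000,0,255).astype(np.uint8),(800,600)))
crop=lambda n,x0,y0,x1,y1:cv2.resize(c["color"][y0:y1,x0:x1,::-1],None,fx=4,fy=4,interpolation=cv2.INTER_CUBIC)
cv2.imwrite("pics/cl.png",crop(c,105,130,295,280)); 
cv2.imwrite("pics/cr.png",crop(c,215,110,405,260)); 
E
```

```text
[-0.00795627 -0.00400851  0.00108837  0.02572277  0.04561321]
1 [687. 221.] 3507 [0.0401 0.0705] [ 0.583 -0.645  0.051] [174. 171. 158.]
26 [533. 133.] 176 [0.0325 0.0637] [ 0.811 -0.351  0.032] [120. 118. 112.]
32 [197. 158.] 692 [0.0477 0.0557] [0.816 0.369 0.052] [38. 37. 40.]
46 [ 63. 202.] 736 [0.0177 0.0381] [0.76  0.675 0.024] [95. 94. 94.]
49 [439. 160.] 225 [0.0133 0.0205] [ 0.773 -0.144  0.019] [185. 172. 161.]
55 [580. 217.] 617 [0.0391 0.0452] [ 0.612 -0.423  0.034] [111.  76.  56.]
58 [492. 218.] 420 [0.0325 0.0399] [ 0.623 -0.235  0.043] [158. 144.  88.]
63 [263. 237.] 141 [0.0174 0.0257] [0.633 0.241 0.027] [66. 64. 66.]
74 [201. 257.] 188 [0.0097 0.0216] [0.609 0.378 0.01 ] [116. 114. 115.]
101 [516. 308.] 681 [0.0394 0.0455] [ 0.43  -0.261  0.045] [169. 166. 155.]
114 [572. 315.] 584 [0.039  0.0453] [ 0.404 -0.373  0.043] [163. 161. 150.]
125 [201. 344.] 980 [0.0381 0.0454] [0.418 0.377 0.041] [160. 158. 150.]
128 [254. 342.] 584 [0.039 0.046] [0.412 0.272 0.034] [162. 157. 145.]
133 [360. 396.] 1020 [0.0402 0.0674] [0.28  0.066 0.066] [100.  73.  56.]
134 [573. 408.] 545 [0.0114 0.0198] [ 0.219 -0.352  0.022] [152. 132. 121.]
135 [246. 422.] 162 [0.0178 0.0268] [0.253 0.295 0.044] [69. 68. 72.]
136 [527. 449.] 99 [0.0087 0.0146] [ 0.148 -0.249  0.024] [198. 192. 187.]
137 [760. 481.] 731 [0.0378 0.076 ] [ 0.034 -0.7    0.05 ] [ 86.  92. 103.]
138 [709. 499.] 238 [0.0383 0.0974] [ 0.012 -0.59   0.05 ] [56. 69. 93.]
139 [364. 560.] 367 [0.0119 0.1781] [-0.031  0.087  0.037] [167. 156. 138.]
```

View pics/cl.png

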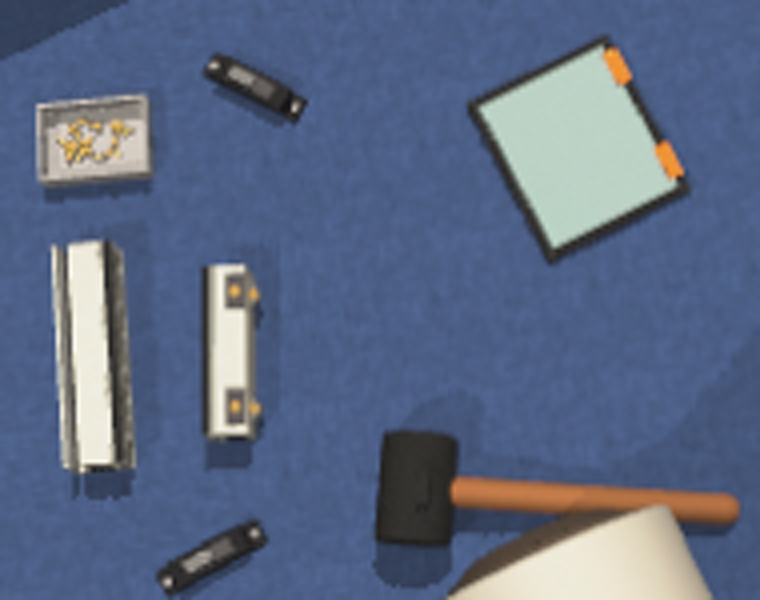

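View pics/cr.png

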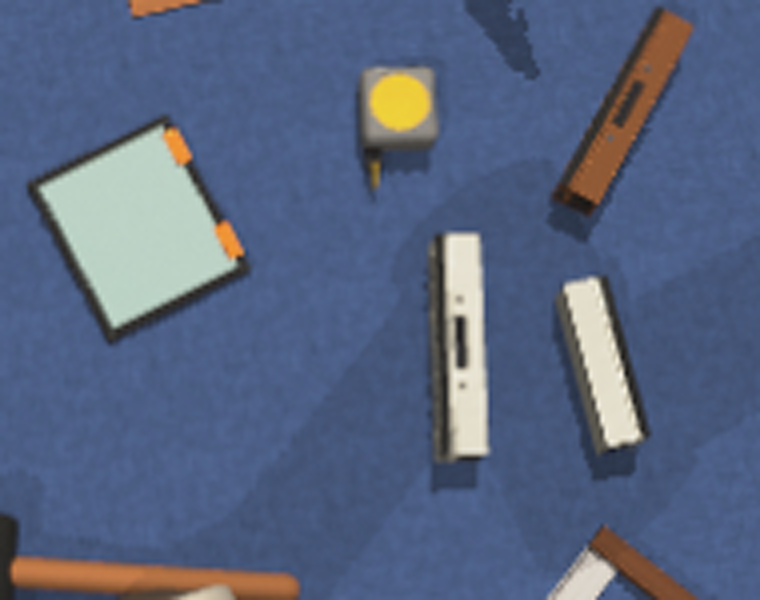

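```bash
cat >> h.py <<'E'
def rect(p):
    (c,(w,h),a)=cv2.minAreaRect((p[:,:2]*1000).astype(np.float32))
    if w<h: w,h,a=h,w,a+90
    return np.array(c),w,h,(a+90)%180-90   # mm, deg of long axis
E
python3 - <<'E'
from h import *
c=load("top0.npz"); col=c["color"]; hsv=cv2.cvtColor(col,cv2.COLOR_RGB2HSV).astype(int); H,S,V=[hsv[...,i] for i in range(3)]
print("cam",-c["R"].T@c["t"])
def comps(m,z,box,name,minA=15):
    mm=np.zeros_like(m,np.uint8); x0,y0,x1,y1=box; mm[y0:y1,x0:x1]=m[y0:y1,x0:x1]
    cs,_=cv2.findContours(mm,cv2.RETR_EXTERNAL,cv2.CHAIN_APPROX_NONE)
    for q in cs:
        if cv2.contourArea(q)<minA: continue
        print(name,[np.round(v,1) for v in rect(ray(c,q.reshape(-1,2),z))])
pb=(215,130,290,200)
green=(H>60)&(H<95)&(V>120); comps(green,.008,pb,"glass")
orange=(H<20)&(S>150)&(V>150); comps(orange,.010,pb,"block",6)
comps(~((H>100)&(H<125)&(S>90)),.008,pb,"pane all")
white=(S<50)&(V>185)
comps(white,.04,(105,180,180,260),"white L")
comps(white,.04,(310,160,390,240),"white R")
comps((V<75)&(S<110),.012,(140,130,190,170),"lockfar")
comps((V<75)&(S<110),.012,(135,255,180,285),"locknear")
E
```

```text
cam [1.19112038e-01 8.36274123e-04 1.56762975e+00]
glass [array([564.7, -15.9]), np.float64(134.6), np.float64(115.1), np.float64(22.0)]
block [array([544.9, -87.9]), np.float64(29.6), np.float64(10.3), np.float64(19.8)]
block [array([629.1, -54.4]), np.float64(30.6), np.float64(10.4), np.float64(19.9)]
pane all [array([564.1, -17.6]), np.float64(152.0), np.float64(134.8), np.float64(21.8)]
white L [array([419.4, 271.5]), np.float64(131.5), np.float64(25.5), np.float64(-3.2)]
white L [array([423.8, 382.5]), np.float64(180.0), np.float64(27.2), np.float64(0.9)]
white R [array([ 410.1, -370.4]), np.float64(130.5), np.float64(27.2), np.float64(7.1)]
white R [array([ 435.4, -265.7]), np.float64(171.7), np.float64(26.1), np.float64(-5.3)]
lockfar [array([640.4, 243.5]), np.float64(88.6), np.float64(24.1), np.float64(57.2)]
locknear [array([259.6, 300.8]), np.float64(89.2), np.float64(25.6), np.float64(-66.0)]
```

View pics/wrist0.png

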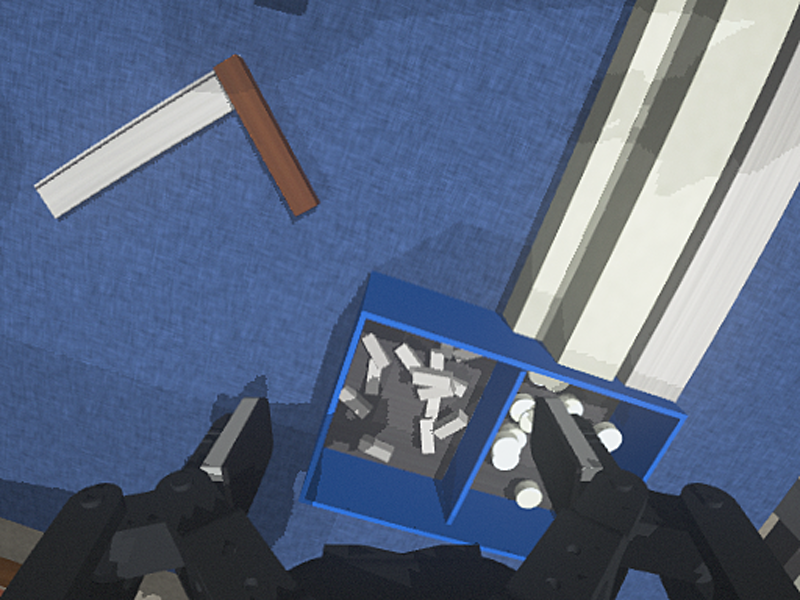

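```bash
cat >> h.py <<'E'
from scipy.spatial.transform import Rotation as Ro
def pose():
    s=manip.state(); return s["eef_pos"],Ro.from_euler("xyz",s["tool_rot"],degrees=True).as_matrix(),s
def go(x,y,z,jaw):  # mm, deg of jaw axis mod 180
    p,R,s=pose(); d=R.T@(np.array([x,y,z])-p*1000)
    psi=np.degrees(np.arctan2(R[1,1],R[0,1])); dw=(jaw-psi+90)%180-90
    print("t",s["time"].round(2),"tcp",(p*1000).round(1),"psi",psi.round(1),"q6",s["qpos"][5].round(1),"q1",s["qpos"][0].round(1),"tool x axis",R[:,0].round(3),"gap",s["finger_gap"],"F",s["contact_force"].round(1))
    for w in (dw,dw-np.sign(dw)*180): 
        print("tx %.0f ty %.0f tz %.0f turn %.3f (q6-> %.0f)"%(*d,-np.radians(w),s["qpos"][5]-w))
E
python3 -c "
from h import *
print(pose()[1].round(3)); go(410,-374,140,97.1)"
```

```text
[[-0.     0.328 -0.945]
 [ 0.001 -0.945 -0.328]
 [-1.    -0.001 -0.   ]]Traceback (most recent call last):
  File "<string>", line 3, in <module>
    print(pose()[1].round(3)); go(410,-374,140,97.1)
                               ~~^^^^^^^^^^^^^^^^^^^
  File "h.py", line 32, in go
    print("t",s["time"].round(2),"tcp",(p*1000).round(1),"psi",psi.round(1),"q6",s["qpos"][5].round(1),"q1",s["qpos"][0].round(1),"tool x axis",R[:,0].round(3),"gap",s["finger_gap"],"F",s["contact_force"].round(1))
              ^^^^^^^^^^^^^^^
AttributeError: 'float' object has no attribute 'round'
```

```bash
sed -i 's/s\["time"\].round(2)/round(s["time"],2)/' h.py; python3 -c "
from h import *
go(410,-374,160,97.1)"
```

```text
t 0.15 tcp [ 180.1 -519.5  222.2] psi -70.9 q6 90.0 q1 -70.9 tool x axis [-0.     0.001 -1.   ] gap 0.08540774937218322 F [-0.5  0.6 -0.2]
tx 62 ty -62 tz -265 turn 0.210 (q6-> 102)
tx 62 ty -62 tz -265 turn -2.932 (q6-> -78)
```

>>> step_arm --deltas '[{"tx":20,"ty":-20,"tz":-88,"turn":-0.97,"gripper":70},{"tx":62,"ty":-62,"tz":-265,"turn":-2.932,"gripper":70},{"tx":62,"ty":-62,"tz":-265,"turn":-2.932,"gripper":70},{"tx":62,"ty":-62,"tz":-265,"turn":-2.932,"gripper":70},{"tx":62,"ty":-62,"tz":-265,"turn":-2.932,"gripper":70},{"tx":62,"ty":-62,"tz":-265,"turn":-2.932,"gripper":70},{"tx":62,"ty":-62,"tz":-265,"turn":-2.932,"gripper":70},{"tx":62,"ty":-62,"tz":-265,"turn":-2.932,"gripper":70},{"tx":62,"ty":-62,"tz":-265,"turn":-2.932,"gripper":70},{"tx":62,"ty":-62,"tz":-265,"turn":-2.932,"gripper":70},{"tx":62,"ty":-62,"tz":-265,"turn":-2.932,"gripper":70},{"tx":62,"ty":-62,"tz":-265,"turn":-2.932,"gripper":70}]'

```text
time: 1.35
eef_pos: [0.4102, -0.3741, 0.1604]
tool_rot: [-164.3, 90.0, 138.4]
contact_force: [-0.2, 0.1, -1.1]
finger_gap: 0.07
```

```bash
python3 -c "
from h import *
go(410,-374,160,97.1)"
```

```text
t 1.35 tcp [ 410.2 -374.1  160.4] psi 32.6 q6 15.0 q1 -42.4 tool x axis [-0.  0. -1.] gap 0.07001327825200648 F [-0.2  0.1 -1.1]
tx 0 ty -0 tz -0 turn -1.125 (q6-> -49)
tx 0 ty -0 tz -0 turn 2.016 (q6-> 131)
```

>>> step_arm --deltas '[{"turn":-1.125},{"turn":-1.125},{"turn":-1.125},{"turn":-1.125},{"turn":-1.125},{"turn":-1.125},{"turn":-1.125},{"turn":-1.125},{"turn":-1.125}]'

```text
invalid input at $.deltas[0]: expected keys tx, ty, tz, turn, gripper
```

```bash
cat >> h.py <<'E'
def wcap(name):
    p,R,s=pose(); c=cap("wrist"); M=c["mount"]; Rw=R@M[:3,:3]; o=R@M[:3,3]+p
    c["R"]=Rw.T; c["t"]=-Rw.T@o
    np.savez(name+".npz",**{k:v for k,v in c.items()})
    cv2.imwrite(f"pics/{name}.png",cv2.resize(c["color"][:,:,::-1],(640,480),interpolation=cv2.INTER_CUBIC))
    return c
def proj(c,X):
    r,_=cv2.Rodrigues(c["R"]); return cv2.projectPoints(np.asarray(X,float).reshape(-1,3),r,c["t"],K(c),np.asarray(c["distortion"]))[0].reshape(-1,2)
def blobs(c,m,z,minA=100,name=""):
    cs,_=cv2.findContours(m.astype(np.uint8),cv2.RETR_EXTERNAL,cv2.CHAIN_APPROX_NONE)
    for q in cs:
        if cv2.contourArea(q)<minA: continue
        r=rect(ray(c,q.reshape(-1,2),z)); print(name,"px(640)",(q.reshape(-1,2).mean(0)*1.25).round(),[np.round(v,1) for v in r])
E
python3 - <<'E'
from h import *
c=wcap("w1"); hsv=cv2.cvtColor(c["color"],cv2.COLOR_RGB2HSV).astype(int); H,S,V=[hsv[...,i] for i in range(3)]
blobs(c,(S<50)&(V>150),.04,300,"white")
go(410,-374,160,97.1)
E
```

```text
white px(640) [ 19. 431.] [array([ 264., -730.]), np.float64(56.4), np.float64(55.1), np.float64(0.4)]
white px(640) [ 40. 371.] [array([ 262.5, -632. ]), np.float64(92.0), np.float64(26.6), np.float64(0.1)]
white px(640) [320. 228.] [array([ 411. , -371.2]), np.float64(134.6), np.float64(28.6), np.float64(7.5)]
white px(640) [426. 119.] [array([ 435.7, -264.5]), np.float64(179.9), np.float64(29.3), np.float64(-4.9)]
t 1.4 tcp [ 410.2 -374.1  160.5] psi 33.1 q6 14.5 q1 -42.4 tool x axis [-0.  0. -1.] gap 0.07022558474172096 F [-0.8 -0.5  0. ]
tx 0 ty -0 tz -0 turn -1.116 (q6-> -49)
tx 0 ty -0 tz -0 turn 2.025 (q6-> 131)
```

View pics/w1.png

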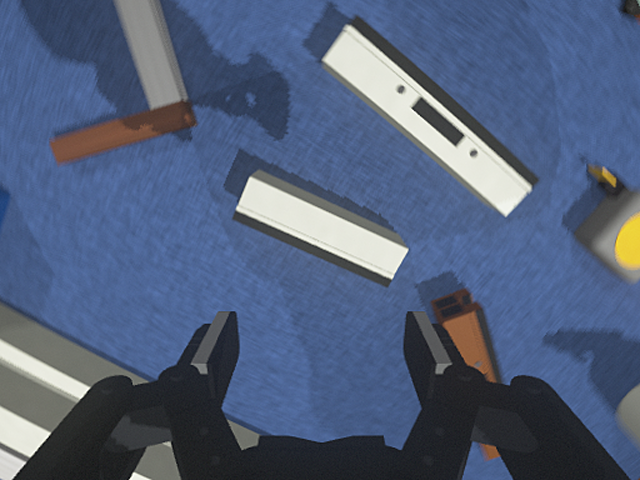

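```bash
python3 -c "
from h import *
go(411.5,-375,70,97.5)"
```

```text
t 1.4 tcp [ 410.2 -374.1  160.5] psi 33.1 q6 14.5 q1 -42.4 tool x axis [-0.  0. -1.] gap 0.07022558474172096 F [-0.8 -0.5  0. ]
tx 90 ty 1 tz 2 turn -1.123 (q6-> -50)
tx 90 ty 1 tz 2 turn 2.018 (q6-> 130)
```

>>> step_arm --deltas '[{"tx":40,"ty":1,"tz":2,"turn":-1.123,"gripper":70},{"tx":60,"ty":1,"tz":2,"turn":-1.123,"gripper":70},{"tx":70,"ty":1,"tz":2,"turn":-1.123,"gripper":70},{"tx":70,"ty":1,"tz":2,"turn":-1.123,"gripper":70},{"tx":70,"ty":1,"tz":2,"turn":-1.123,"gripper":70},{"tx":70,"ty":1,"tz":2,"turn":-1.123,"gripper":70},{"tx":70,"ty":1,"tz":2,"turn":-1.123,"gripper":70},{"tx":70,"ty":1,"tz":2,"turn":-1.123,"gripper":70},{"tx":95,"ty":1,"tz":2,"turn":-1.123,"gripper":70},{"tx":115,"ty":1,"tz":2,"turn":-1.123,"gripper":70},{"tx":130,"ty":1,"tz":2,"turn":-1.123,"gripper":70},{"tx":130,"ty":1,"tz":2,"turn":-1.123,"gripper":70}]'

```text
time: 2.6
eef_pos: [0.4111, -0.3744, 0.0285]
tool_rot: [130.9, 89.8, 137.4]
contact_force: [0.0, -0.0, -0.3]
finger_gap: 0.0701
```

```bash
python3 -c "
from h import *
go(411.5,-375,30,97.5)"
```

```text
t 2.6 tcp [ 411.1 -374.4   28.5] psi 96.5 q6 -48.8 q1 -42.3 tool x axis [-0.003  0.003 -1.   ] gap 0.0701196949970363 F [ 0.  -0.  -0.3]
tx -2 ty -1 tz 0 turn -0.017 (q6-> -50)
tx -2 ty -1 tz 0 turn 3.124 (q6-> 130)
```

Close, then lift.

>>> step_arm --deltas '[{"tx":-2,"ty":0,"tz":0,"turn":-0.017,"gripper":30},{"tx":-2,"ty":0,"tz":0,"turn":-0.017,"gripper":30},{"tx":-2,"ty":0,"tz":0,"turn":-0.017,"gripper":30},{"tx":-2,"ty":0,"tz":0,"turn":-0.017,"gripper":30},{"tx":-2,"ty":0,"tz":0,"turn":-0.017,"gripper":30},{"tx":-2,"ty":0,"tz":0,"turn":-0.017,"gripper":30},{"tx":-2,"ty":0,"tz":0,"turn":-0.017,"gripper":30}]' --newtons 40

```text
time: 3.3
eef_pos: [0.4122, -0.3754, 0.0328]
tool_rot: [-102.6, 90.0, -95.0]
contact_force: [0.6, -0.2, -0.0]
finger_gap: 0.03
```

```bash
python3 -c "
from h import *
go(529,72,110,111.9)"
```

```text
t 3.3 tcp [ 412.2 -375.4   32.8] psi 97.6 q6 -49.9 q1 -42.3 tool x axis [-0. -0. -1.] gap 0.02999504044836347 F [ 0.6 -0.2 -0. ]
tx -77 ty 428 tz 175 turn -0.250 (q6-> -64)
tx -77 ty 428 tz 175 turn 2.892 (q6-> 116)
```

```bash
python3 -c "
from h import *
c=wcap('w2')"
```

```text
(no output)
```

View pics/w2.png

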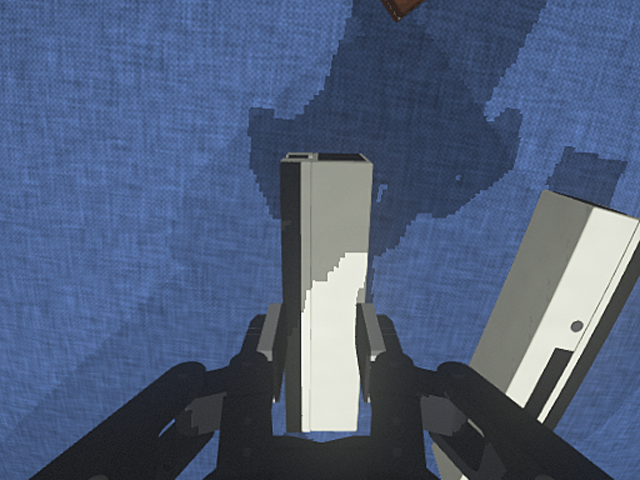

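>>> step_arm --deltas '[{"tx":0,"ty":0,"tz":0,"turn":0,"gripper":15},{"tx":0,"ty":0,"tz":0,"turn":0,"gripper":15},{"tx":0,"ty":0,"tz":0,"turn":0,"gripper":15},{"tx":0,"ty":0,"tz":0,"turn":0,"gripper":15}]' --newtons 40

```text
time: 3.75
eef_pos: [0.4122, -0.3754, 0.0328]
tool_rot: [119.5, 90.0, 127.1]
contact_force: [0.4, 0.1, 0.4]
finger_gap: 0.015
```

```bash
python3 -c "
from h import *
go(529,72,110,111.9); c=wcap('w3')"
```

```text
t 3.75 tcp [ 412.2 -375.4   32.8] psi 97.6 q6 -49.9 q1 -42.3 tool x axis [-0.  0. -1.] gap 0.0149996288193686 F [0.4 0.1 0.4]
tx -77 ty 428 tz 175 turn -0.250 (q6-> -64)
tx -77 ty 428 tz 175 turn 2.892 (q6-> 116)
```

View pics/w3.png

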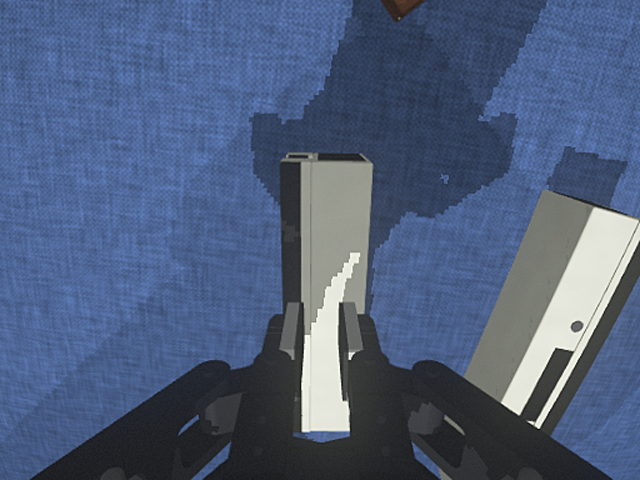

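```bash
python3 -c "
from h import *
c=load('w3.npz'); P=cloud(c)
for u,v in [(330,280),(330,200),(330,400),(292,320),(347,320),(292,350),(347,350),(150,150),(560,300),(270,345),(375,345)]:
  print((u,v),(P[int(v*.8),int(u*.8)]*1000).round(1), c['color'][int(v*.8),int(u*.8)], c['range_z'][int(v*.8),int(u*.8)])
p,R,s=pose()
for X in [(0.017,.0075,0),(0.017,-.0075,0),(0,0,0)]: print(proj(c,p+R@np.array(X))*1.25)
"
```

```text
(330, 280) [ 393.4 -374.5   40.7] [139 144 133] 0.15678842
(330, 200) [ 359.6 -379.3   39.9] [152 153 143] 0.14645107
(330, 400) [ 457.2 -365.4   40.2] [230 230 219] 0.1783338
(292, 320) [ 403.5 -388.5   59.7] [101 102 101] 0.141568
(347, 320) [ 401.  -367.5   59.1] [107 110 107] 0.14218055
(292, 350) [ 403.4 -387.    79.1] [130 133 129] 0.123212725
(347, 350) [ 401.9 -368.6   77.7] [54 54 52] 0.1248591
(150, 150) [ 3.544e+02 -4.683e+02  4.000e-01] [ 78 101 148] 0.17827284
(560, 300) [ 389.9 -271.3   41.1] [230 231 220] 0.15963382
(270, 345) [ 408.4 -394.9   70.4] [44 47 52] 0.13271432
(375, 345) [ 403.2 -357.5   70.7] [49 51 55] 0.13237096
[[336.77283085 292.92917392]]
[[306.95774087 292.91589834]]
[[321.93889083 309.47405199]]
```

```bash
python3 -c "
from h import *
c=load('w3.npz'); P=cloud(c)
for u in (289,294,299,345,350,355):
  print(u,[(v,*(P[int(v*.8),int(u*.8)]*1000).round(0)) for v in range(292,330,5)])
im=c['color'][200:330,180:340,::-1]; cv2.imwrite('pics/w3c.png',cv2.resize(im,None,fx=4.5,fy=4.5,interpolation=cv2.INTER_CUBIC))
"
```

```text
289 [(292, np.float64(401.0), np.float64(-391.0), np.float64(41.0)), (297, np.float64(403.0), np.float64(-391.0), np.float64(41.0)), (302, np.float64(406.0), np.float64(-391.0), np.float64(41.0)), (307, np.float64(403.0), np.float64(-390.0), np.float64(49.0)), (312, np.float64(403.0), np.float64(-390.0), np.float64(54.0)), (317, np.float64(403.0), np.float64(-390.0), np.float64(58.0)), (322, np.float64(403.0), np.float64(-389.0), np.float64(61.0)), (327, np.float64(403.0), np.float64(-389.0), np.float64(65.0))]
294 [(292, np.float64(400.0), np.float64(-389.0), np.float64(41.0)), (297, np.float64(403.0), np.float64(-389.0), np.float64(41.0)), (302, np.float64(405.0), np.float64(-389.0), np.float64(42.0)), (307, np.float64(403.0), np.float64(-388.0), np.float64(50.0)), (312, np.float64(403.0), np.float64(-388.0), np.float64(53.0)), (317, np.float64(403.0), np.float64(-388.0), np.float64(57.0)), (322, np.float64(403.0), np.float64(-387.0), np.float64(62.0)), (327, np.float64(403.0), np.float64(-387.0), np.float64(65.0))]
299 [(292, np.float64(400.0), np.float64(-387.0), np.float64(42.0)
[... 1301 characters left out ...]
.float64(401.0), np.float64(-366.0), np.float64(56.0)), (322, np.float64(401.0), np.float64(-366.0), np.float64(60.0)), (327, np.float64(400.0), np.float64(-367.0), np.float64(65.0))]
355 [(292, np.float64(398.0), np.float64(-363.0), np.float64(40.0)), (297, np.float64(400.0), np.float64(-363.0), np.float64(40.0)), (302, np.float64(402.0), np.float64(-362.0), np.float64(41.0)), (307, np.float64(400.0), np.float64(-363.0), np.float64(49.0)), (312, np.float64(400.0), np.float64(-364.0), np.float64(53.0)), (317, np.float64(400.0), np.float64(-364.0), np.float64(57.0)), (322, np.float64(400.0), np.float64(-364.0), np.float64(61.0)), (327, np.float64(400.0), np.float64(-365.0), np.float64(65.0))]
```

View pics/w3c.png

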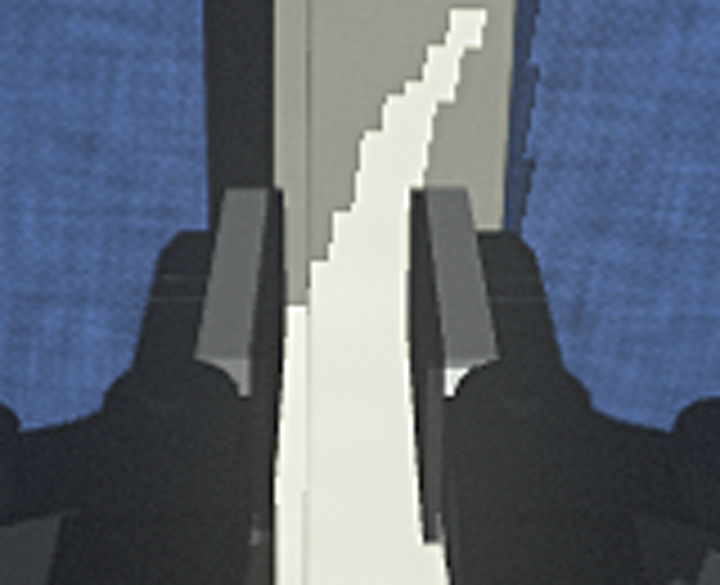

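```bash
python3 -c "
from h import *
for n in ('wrist0','w1','w2','w3'):
  c=load(n+'.npz'); M=c['mount']
  P=cloud(c,R=M[:3,:3].T,t=-M[:3,:3].T@M[:3,3])*1000
  m=(abs(P[...,2])<16)&(abs(P[...,1])<60)&(c['range_z']>0.03)&(c['range_z']<(0.26 if n in('wrist0','w1') else .16))
  if n in('w2','w3'): m&=P[...,0]<-9.5
  x=P[m]; print(n,np.sort(x[:,0])[-8:].round(1), 'y of tip',x[np.argsort(x[:,0])[-8:],1].round(1))
  # near-camera faces
"
```

```text
wrist0 [-21.9 -21.8 -21.8 -21.7 -21.5 -21.4 -21.3 -21.3] y of tip [-42.  -42.4  43.7 -42.4  43.5  43.7  43.5  43.5]
w1 [-16.5 -16.3 -16.3 -16.3 -16.1 -15.7 -15.5 -15.4] y of tip [-34.7  35.6 -34.7 -34.7 -34.8 -34.8  35.8 -34.9]
w2 [-11.8 -11.7 -11.7 -11.2 -11.2 -10.9  -9.7  -9.7] y of tip [ 14.5 -19.3  14.5  14.5  14.5  14.6 -14.1 -14.3]
w3 [-12.4 -12.2 -10.3  -9.7  -9.7  -9.6  -9.6  -9.5] y of tip [ 11.7  -9.3 -12.4 -15.3 -12.5 -16.9 -10.9 -16.8]
```

>>> step_arm --deltas '[{"tx":0,"ty":0,"tz":0,"turn":0,"gripper":70},{"tx":0,"ty":0,"tz":0,"turn":0,"gripper":70},{"tx":0,"ty":0,"tz":0,"turn":0,"gripper":70},{"tx":0,"ty":0,"tz":0,"turn":0,"gripper":70},{"tx":0,"ty":0,"tz":0,"turn":0,"gripper":70},{"tx":0,"ty":0,"tz":0,"turn":0,"gripper":70},{"tx":10,"ty":0,"tz":0,"turn":0,"gripper":70},{"tx":20,"ty":0,"tz":0,"turn":0,"gripper":70},{"tx":27,"ty":0,"tz":0,"turn":0,"gripper":70},{"tx":27,"ty":0,"tz":0,"turn":0,"gripper":70}]'

```text
time: 4.8
eef_pos: [0.4114, -0.3746, 0.0039]
tool_rot: [130.2, 89.8, 137.8]
contact_force: [-0.9, 0.5, 0.4]
finger_gap: 0.0699
```

```bash
python3 -c "
from h import *
go(411.5,-375,5,97.5); c=wcap('w4')
p,R,s=pose(); M=c['mount']
P=cloud(c)*1000
for u in (180,184,188,192,196,200,308,312,316,320,324,328,332):
  print(u,P[240:275:4,u,2].round(0))
"
```

```text
t 4.8 tcp [ 411.4 -374.6    3.9] psi 97.6 q6 -49.9 q1 -42.3 tool x axis [-0.002  0.002 -1.   ] gap 0.0699392653055757 F [-0.9  0.5  0.4]
tx -1 ty -0 tz 0 turn 0.001 (q6-> -50)
tx -1 ty -0 tz 0 turn -3.140 (q6-> -230)
180 [ 0.  0.  0. 27. 32. 34. 38. 39. 39.]
184 [ 0.  1. -0. 28. 30. 31. 33. 33. 33.]
188 [ 1.  1. -0. 24. 24. 24. 24. 26. 26.]
192 [ 1. -0. -0.  1. -0.  0.  0. -0.  0.]
196 [-1.  0. -1. -0.  1. -0. -1. -0.  0.]
200 [-0.  0.  1.  0.  1.  0. -0.  0. -1.]
308 [-0.  0.  0. -0.  0.  0. -0. -0.  0.]
312 [-0. -1.  1. -1. -0.  0. -0.  0. -1.]
316 [-1.  1.  0.  2.  1. -1.  0. -0.  1.]
320 [ 1. -0.  0.  0. -0. -0. -1.  1. -0.]
324 [-1. -1.  1.  0.  0. 20. 22. 21. 24.]
328 [ 0.  1. -0. 28. 27. 28. 28. 31. 32.]
332 [ 1. -0.  0. 28. 30. 35. 36. 39. 37.]
```

View pics/w4.png

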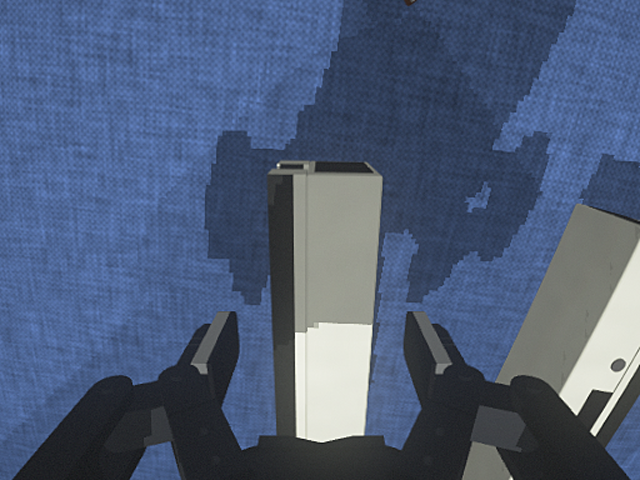

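>>> step_arm --deltas '[{"tx":0,"ty":0,"tz":0,"turn":0,"gripper":20},{"tx":0,"ty":0,"tz":0,"turn":0,"gripper":20},{"tx":0,"ty":0,"tz":0,"turn":0,"gripper":20},{"tx":0,"ty":0,"tz":0,"turn":0,"gripper":20},{"tx":0,"ty":0,"tz":0,"turn":0,"gripper":20},{"tx":0,"ty":0,"tz":0,"turn":0,"gripper":20},{"tx":0,"ty":0,"tz":0,"turn":0,"gripper":20}]' --newtons 50

```text
time: 5.55
eef_pos: [0.4125, -0.3757, 0.0064]
tool_rot: [-48.1, 89.9, -40.5]
contact_force: [0.5, 0.3, 6.1]
finger_gap: 0.0352
```

```bash
python3 -c "
from h import *
go(529,72,110,111.9)
"
```

```text
t 5.55 tcp [ 412.5 -375.7    6.4] psi 97.6 q6 -49.9 q1 -42.3 tool x axis [ 0.001 -0.001 -1.   ] gap 0.035161587694791434 F [0.5 0.3 6.1]
tx -104 ty 428 tz 175 turn -0.250 (q6-> -64)
tx -104 ty 428 tz 175 turn 2.892 (q6-> 116)
```

>>> step_arm --deltas '[{"tx":-35,"ty":0,"tz":0,"turn":0,"gripper":20},{"tx":-75,"ty":10,"tz":5,"turn":0,"gripper":20},{"tx":-104,"ty":50,"tz":20,"turn":-0.03,"gripper":20},{"tx":-104,"ty":95,"tz":39,"turn":-0.06,"gripper":20},{"tx":-104,"ty":140,"tz":57,"turn":-0.09,"gripper":20},{"tx":-104,"ty":185,"tz":76,"turn":-0.12,"gripper":20},{"tx":-104,"ty":230,"tz":94,"turn":-0.15,"gripper":20},{"tx":-104,"ty":275,"tz":112,"turn":-0.18,"gripper":20},{"tx":-104,"ty":320,"tz":131,"turn":-0.2,"gripper":20},{"tx":-104,"ty":365,"tz":149,"turn":-0.22,"gripper":20},{"tx":-104,"ty":405,"tz":166,"turn":-0.24,"gripper":20},{"tx":-104,"ty":428,"tz":175,"turn":-0.25,"gripper":20}]'

```text
time: 6.75
eef_pos: [0.5293, 0.075, 0.1092]
tool_rot: [133.6, 90.0, 155.6]
contact_force: [-0.3, -0.0, -1.5]
finger_gap: 0.0352
```

```bash
python3 -c "
from h import *
go(529,72,60,111.9); c=wcap('w5')
c=cap('top'); np.savez('top1.npz',**c); cv2.imwrite('pics/top1.png',cv2.resize(c['color'][90:300,90:410,::-1],None,fx=2.4,fy=2.4,interpolation=cv2.INTER_CUBIC))
"
```

```text
t 6.75 tcp [529.3  75.  109.2] psi 112.1 q6 -14.0 q1 8.0 tool x axis [-0.001  0.    -1.   ] gap 0.03516159928735023 F [-0.3 -0.  -1.5]
tx 49 ty -3 tz -1 turn 0.003 (q6-> -14)
tx 49 ty -3 tz -1 turn -3.139 (q6-> -194)
```

View pics/w5.png

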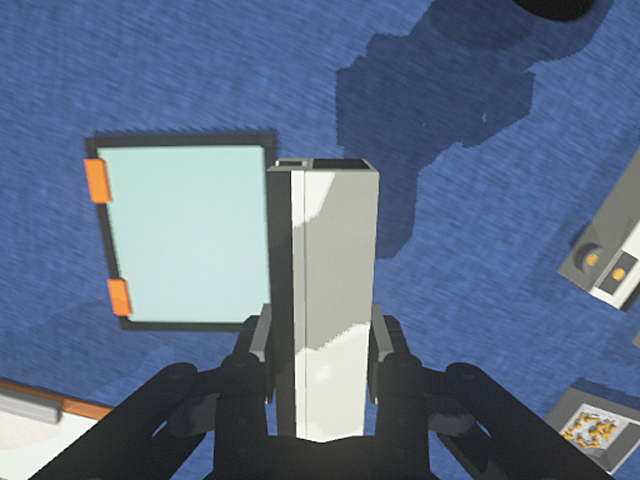

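View pics/top1.png

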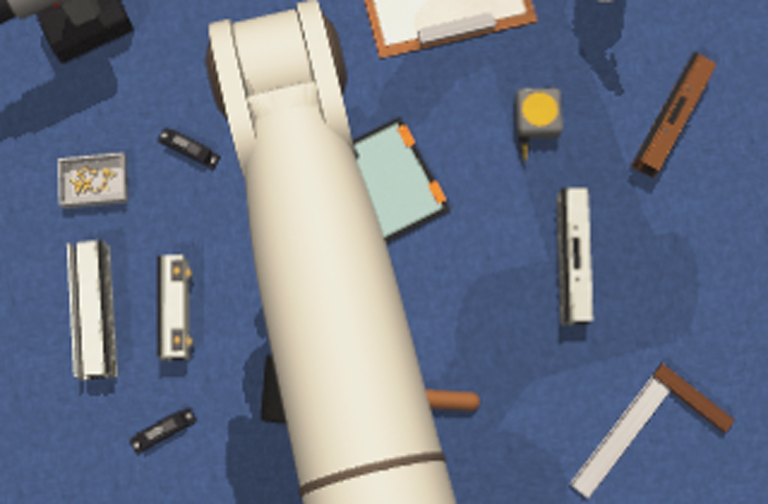

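```bash
cat > pane.py <<'E'
from h import *
def pane(c):
    hsv=cv2.cvtColor(c["color"],cv2.COLOR_RGB2HSV).astype(int); H,S,V=[hsv[...,i] for i in range(3)]
    g=((H>60)&(H<98)&(V>120)&(S>20)).astype(np.uint8); blobs(c,g,.008,800,"glass")
    o=((H<20)&(S>150)&(V>150)).astype(np.uint8); blobs(c,o,.010,60,"block")
    q=max(cv2.findContours(g,cv2.RETR_EXTERNAL,cv2.CHAIN_APPROX_NONE)[0],key=cv2.contourArea)
    a=cv2.approxPolyDP(q,6,True).reshape(-1,2); print("corners",[(tuple((u*1.25).round()),tuple((w[:2]*1000).round(1))) for u,w in zip(a,ray(c,a,.008))])
if __name__=="__main__":
    import sys; pane(load(sys.argv[1]))
E
python3 pane.py w5.npz
```

```text
glass px(640) [186. 229.] [array([565.7, -14.5]), np.float64(134.5), np.float64(115.4), np.float64(22.0)]
block px(640) [120. 297.] [array([630.4, -52.2]), np.float64(30.4), np.float64(12.3), np.float64(20.7)]
block px(640) [ 98. 180.] [array([546.7, -85.8]), np.float64(30.6), np.float64(12.6), np.float64(21.2)]
corners [((np.float64(262.0), np.float64(148.0)), (np.float64(483.8), np.float64(13.9))), ((np.float64(98.0), np.float64(148.0)), (np.float64(524.8), np.float64(-92.0))), ((np.float64(110.0), np.float64(166.0)), (np.float64(534.2), np.float64(-80.8))), ((np.float64(115.0), np.float64(198.0)), (np.float64(554.5), np.float64(-72.6))), ((np.float64(106.0), np.float64(208.0)), (np.float64(564.1), np.float64(-77.2))), ((np.float64(119.0), np.float64(275.0)), (np.float64(612.8), np.float64(-57.5))), ((np.float64(131.0), np.float64(281.0)), (np.float64(614.1), np.float64(-47.3))), ((np.float64(130.0), np.float64(320.0)), (np.float64(648.2), np.float64(-41.2))), ((np.float64(242.0), np.float64(321.0)), (np.float64(614.1), np.float64(42.6))), ((np.float64(270.0), np.float64(301.0)), (np.float64(589.3), np.float64(56.8)))]
```

>>> step_arm --deltas '[{"tx":30,"ty":-2,"tz":0,"turn":0,"gripper":20},{"tx":60,"ty":-2,"tz":0,"turn":0,"gripper":20},{"tx":82,"ty":-2,"tz":0,"turn":0,"gripper":20},{"tx":92,"ty":-2,"tz":0,"turn":0,"gripper":20},{"tx":98,"ty":-2,"tz":0,"turn":0,"gripper":20},{"tx":98,"ty":-2,"tz":0,"turn":0,"gripper":20},{"tx":98,"ty":-2,"tz":0,"turn":0,"gripper":20}]'

```text
time: 7.55
eef_pos: [0.5306, 0.07, 0.0129]
tool_rot: [-16.6, 89.9, 5.3]
contact_force: [-0.3, -0.6, -1.0]
finger_gap: 0.035
```

```bash
python3 -c "
from h import *
go(530,73.5,7,112)
"
```

```text
t 7.55 tcp [530.6  70.   12.9] psi 111.9 q6 -14.4 q1 7.5 tool x axis [ 0.001  0.    -1.   ] gap 0.035004518784074304 F [-0.3 -0.6 -1. ]
tx 6 ty 3 tz 1 turn -0.002 (q6-> -14)
tx 6 ty 3 tz 1 turn 3.140 (q6-> 166)
```

>>> step_arm --deltas '[{"tx":2,"ty":3,"tz":1,"turn":0,"gripper":20},{"tx":5,"ty":3,"tz":1,"turn":0,"gripper":20},{"tx":6,"ty":3,"tz":1,"turn":0,"gripper":20},{"tx":6,"ty":3,"tz":1,"turn":0,"gripper":20}]'

```text
time: 7.95
eef_pos: [0.53, 0.0735, 0.0064]
tool_rot: [1.3, 89.9, 23.2]
contact_force: [-1.5, 0.3, 4.0]
finger_gap: 0.0354
```

```bash
python3 -c "
from h import *
go(530,73.5,7,112)
"
```

```text
t 7.95 tcp [530.   73.5   6.4] psi 111.9 q6 -14.0 q1 7.9 tool x axis [ 0.001  0.    -1.   ] gap 0.035367418118434996 F [-1.5  0.3  4. ]
tx -1 ty 0 tz -0 turn -0.002 (q6-> -14)
tx -1 ty 0 tz -0 turn 3.140 (q6-> 166)
```

>>> step_arm --deltas '[{"tx":-0.5,"ty":0,"tz":0,"turn":0,"gripper":52},{"tx":-0.5,"ty":0,"tz":0,"turn":0,"gripper":52},{"tx":-0.5,"ty":0,"tz":0,"turn":0,"gripper":52},{"tx":-2,"ty":0,"tz":0,"turn":0,"gripper":52},{"tx":-30,"ty":0,"tz":0,"turn":0,"gripper":52},{"tx":-70,"ty":0,"tz":0,"turn":0,"gripper":60},{"tx":-110,"ty":0,"tz":0,"turn":0,"gripper":70},{"tx":-130,"ty":0,"tz":0,"turn":0,"gripper":70}]'

```text
time: 8.75
eef_pos: [0.5308, 0.0734, 0.1396]
tool_rot: [-13.9, 89.8, 8.0]
contact_force: [0.4, 1.1, -0.4]
finger_gap: 0.0701
```

```bash
python3 -c "
from h import *
c=wcap('w6')
go(436,-260.5,90,85.1)
"; python3 pane.py w6.npz
```

```text
t 8.8 tcp [531.5  73.4 141.8] psi 111.9 q6 -14.0 q1 7.9 tool x axis [ 0.007  0.001 -1.   ] gap 0.07012510848289533 F [-1.6 -0.4  2. ]
tx 51 ty -274 tz -214 turn 0.468 (q6-> 13)
tx 51 ty -274 tz -214 turn -2.674 (q6-> -167)
glass px(640) [201. 218.] [array([566. , -16.5]), np.float64(134.6), np.float64(114.8), np.float64(22.0)]
block px(640) [137. 279.] [array([630.2, -54.8]), np.float64(30.3), np.float64(12.7), np.float64(21.5)]
block px(640) [119. 171.] [array([546.7, -88.3]), np.float64(30.0), np.float64(13.1), np.float64(22.0)]
corners [((np.float64(268.0), np.float64(140.0)), (np.float64(483.0), np.float64(10.7))), ((np.float64(120.0), np.float64(142.0)), (np.float64(525.1), np.float64(-93.7))), ((np.float64(132.0), np.float64(166.0)), (np.float64(539.2), np.float64(-80.3))), ((np.float64(138.0), np.float64(256.0)), (np.float64(610.8), np.float64(-59.9))), ((np.float64(152.0), np.float64(284.0)), (np.float64(630.7), np.float64(-42.2))), ((np.float64(146.0), np.float64(301.0)), (np.float64(649.5), np.float64(-43.6))), ((np.float64(275.0), np.float64(301.0)), (np.float64(606.5), np.float64(60.6)))]
```

View pics/w6.png

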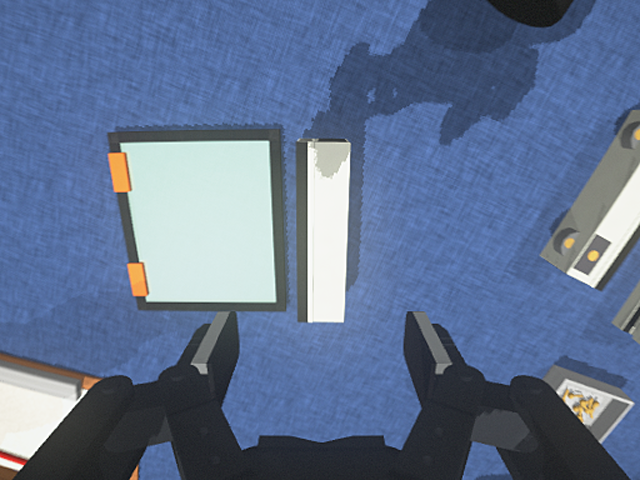

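>>> step_arm --deltas '[{"tx":0,"ty":-30,"tz":-24,"turn":0.1,"gripper":70},{"tx":0,"ty":-66,"tz":-52,"turn":0.25,"gripper":70},{"tx":0,"ty":-103,"tz":-80,"turn":0.4,"gripper":70},{"tx":0,"ty":-140,"tz":-109,"turn":0.468,"gripper":70},{"tx":0,"ty":-178,"tz":-138,"turn":0.468,"gripper":70},{"tx":10,"ty":-215,"tz":-167,"turn":0.468,"gripper":70},{"tx":20,"ty":-245,"tz":-191,"turn":0.468,"gripper":70},{"tx":35,"ty":-265,"tz":-207,"turn":0.468,"gripper":70},{"tx":50,"ty":-274,"tz":-214,"turn":0.468,"gripper":70},{"tx":60,"ty":-274,"tz":-214,"turn":0.468,"gripper":70},{"tx":60,"ty":-274,"tz":-214,"turn":0.468,"gripper":70}]'

```text
time: 9.9
eef_pos: [0.4328, -0.2597, 0.074]
tool_rot: [147.9, 89.8, 143.0]
contact_force: [-0.0, 0.8, -0.2]
finger_gap: 0.0701
```

```bash
python3 - <<'E'
from h import *
go(436,-260.5,7,85.1)
c=wcap('w7'); hsv=cv2.cvtColor(c["color"],cv2.COLOR_RGB2HSV).astype(int); H,S,V=[hsv[...,i] for i in range(3)]
blobs(c,(S<50)&(V>100),.04,300,"white")
E
```

```text
t 9.9 tcp [ 432.8 -259.7   74. ] psi 85.1 q6 -26.1 q1 -31.0 tool x axis [-0.002  0.002 -1.   ] gap 0.07009394935876248 F [-0.   0.8 -0.2]
tx 67 ty -1 tz 3 turn -0.000 (q6-> -26)
tx 67 ty -1 tz 3 turn 3.141 (q6-> 154)
white px(640) [609. 386.] [array([541.6, -72.5]), np.float64(112.5), np.float64(53.3), np.float64(21.5)]
white px(640) [209. 342.] [array([ 467.6, -329.7]), np.float64(46.6), np.float64(10.5), np.float64(-27.6)]
white px(640) [432. 341.] [array([ 478.6, -197.5]), np.float64(47.4), np.float64(10.5), np.float64(17.5)]
white px(640) [313. 261.] [array([ 436.9, -264.7]), np.float64(178.1), np.float64(28.6), np.float64(-5.4)]
```

View pics/w7.png

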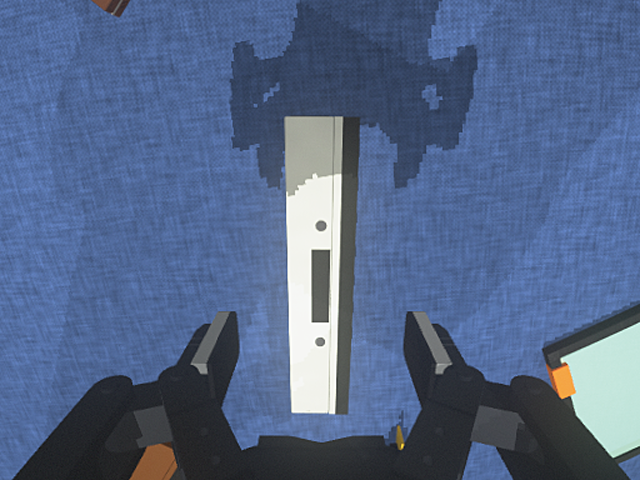

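>>> step_arm --deltas '[{"tx":30,"ty":-1,"tz":4,"turn":0.005,"gripper":70},{"tx":55,"ty":-1,"tz":4,"turn":0.005,"gripper":70},{"tx":68,"ty":-1,"tz":4,"turn":0.005,"gripper":70},{"tx":68,"ty":-1,"tz":4,"turn":0.005,"gripper":70},{"tx":68,"ty":-1,"tz":4,"turn":0.005,"gripper":20},{"tx":68,"ty":-1,"tz":4,"turn":0.005,"gripper":20},{"tx":68,"ty":-1,"tz":4,"turn":0.005,"gripper":20},{"tx":68,"ty":-1,"tz":4,"turn":0.005,"gripper":20},{"tx":68,"ty":-1,"tz":4,"turn":0.005,"gripper":20},{"tx":68,"ty":-1,"tz":4,"turn":0.005,"gripper":20}]' --newtons 50

```text
time: 10.95
eef_pos: [0.4383, -0.2626, 0.0095]
tool_rot: [-17.5, 89.8, -22.7]
contact_force: [-0.0, 1.5, 7.1]
finger_gap: 0.0353
```

```bash
python3 -c "
from h import *
go(468,-54.7,90,22)
"
```

```text
t 10.95 tcp [ 438.3 -262.6    9.5] psi 84.8 q6 -25.7 q1 -30.9 tool x axis [ 0.003 -0.001 -1.   ] gap 0.035284699506824585 F [-0.   1.5  7.1]
tx -81 ty 210 tz 11 turn 1.096 (q6-> 37)
tx -81 ty 210 tz 11 turn -2.046 (q6-> -143)
```

>>> step_arm --deltas '[{"tx":-40,"ty":0,"tz":0,"turn":0,"gripper":20},{"tx":-75,"ty":10,"tz":0,"turn":0.1,"gripper":20},{"tx":-85,"ty":40,"tz":2,"turn":0.22,"gripper":20},{"tx":-85,"ty":75,"tz":4,"turn":0.36,"gripper":20},{"tx":-85,"ty":110,"tz":6,"turn":0.5,"gripper":20},{"tx":-85,"ty":145,"tz":8,"turn":0.64,"gripper":20},{"tx":-85,"ty":175,"tz":9,"turn":0.78,"gripper":20},{"tx":-85,"ty":198,"tz":10,"turn":0.9,"gripper":20},{"tx":-85,"ty":210,"tz":11,"turn":1.02,"gripper":20},{"tx":-85,"ty":210,"tz":11,"turn":1.096,"gripper":20},{"tx":-85,"ty":210,"tz":11,"turn":1.096,"gripper":20}]'

```text
time: 12.05
eef_pos: [0.4674, -0.0536, 0.0932]
tool_rot: [52.3, 90.0, -15.7]
contact_force: [0.5, 0.2, -1.4]
finger_gap: 0.035
```

```bash
python3 -c "
from h import *
go(468.1,-54.8,9.5,22)
c=wcap('w8')
"; python3 pane.py w8.npz
```

```text
t 12.05 tcp [467.4 -53.6  93.2] psi 22.0 q6 61.5 q1 -6.5 tool x axis [ 0. -0. -1.] gap 0.035028696116543565 F [ 0.5  0.2 -1.4]
tx 84 ty 0 tz 1 turn -0.000 (q6-> 61)
tx 84 ty 0 tz 1 turn 3.141 (q6-> 241)
glass px(640) [473. 240.] [array([565.3, -16. ]), np.float64(133.0), np.float64(113.1), np.float64(22.0)]
block px(640) [411. 327.] [array([552.1, -86.3]), np.float64(17.5), np.float64(13.2), np.float64(27.0)]
block px(640) [521. 326.] [array([629.6, -54.2]), np.float64(29.9), np.float64(11.9), np.float64(20.7)]
corners [((np.float64(381.0), np.float64(166.0)), (np.float64(482.9), np.float64(11.2))), ((np.float64(382.0), np.float64(314.0)), (np.float64(528.5), np.float64(-84.1))), ((np.float64(548.0), np.float64(320.0)), (np.float64(647.8), np.float64(-43.4))), ((np.float64(579.0), np.float64(169.0)), (np.float64(604.3), np.float64(60.6)))]
```

View pics/w8.png

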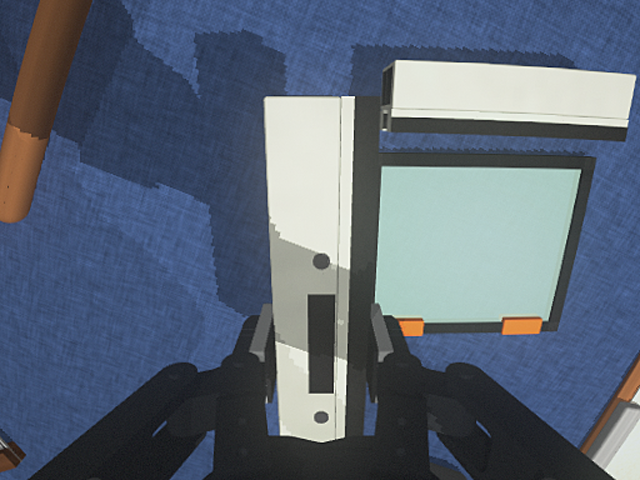

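>>> step_arm --deltas '[{"tx":30,"ty":0,"tz":1,"turn":0,"gripper":20},{"tx":60,"ty":0,"tz":1,"turn":0,"gripper":20},{"tx":75,"ty":0,"tz":1,"turn":0,"gripper":20},{"tx":81,"ty":0,"tz":1,"turn":0,"gripper":20},{"tx":83,"ty":0,"tz":1,"turn":0,"gripper":20},{"tx":85,"ty":0,"tz":1,"turn":0,"gripper":20},{"tx":85,"ty":0,"tz":1,"turn":0,"gripper":20}]'

```text
time: 12.8
eef_pos: [0.4683, -0.0552, 0.0095]
tool_rot: [53.5, 89.9, -14.5]
contact_force: [-2.2, 0.4, 3.9]
finger_gap: 0.0352
```

```bash
python3 -c "
from h import *
go(468.1,-54.8,7,22)
"
```

```text
t 12.8 tcp [468.3 -55.2   9.5] psi 22.0 q6 61.3 q1 -6.7 tool x axis [ 0.002 -0.    -1.   ] gap 0.03519404111624232 F [-2.2  0.4  3.9]
tx 3 ty -0 tz -0 turn 0.000 (q6-> 61)
tx 3 ty -0 tz -0 turn -3.141 (q6-> -119)
```

>>> step_arm --deltas '[{"tx":0,"ty":0,"tz":0,"turn":0,"gripper":52},{"tx":0,"ty":0,"tz":0,"turn":0,"gripper":52},{"tx":0,"ty":0,"tz":0,"turn":0,"gripper":52},{"tx":-2,"ty":0,"tz":0,"turn":0,"gripper":52},{"tx":-30,"ty":0,"tz":0,"turn":0,"gripper":52},{"tx":-70,"ty":0,"tz":0,"turn":0,"gripper":60},{"tx":-100,"ty":0,"tz":0,"turn":0,"gripper":70}]'

```text
time: 13.5
eef_pos: [0.4678, -0.055, 0.1099]
tool_rot: [60.8, 89.9, -7.2]
contact_force: [0.6, 0.1, -0.5]
finger_gap: 0.0696
```

```bash
python3 -c "
from h import *
go(419.6,275.5,80,86.8)
"
```

```text
t 13.5 tcp [467.8 -55.  109.9] psi 22.0 q6 61.3 q1 -6.7 tool x axis [ 0.001 -0.    -1.   ] gap 0.06963060340150624 F [ 0.6  0.1 -0.5]
tx 30 ty 79 tz -324 turn -1.131 (q6-> -3)
tx 30 ty 79 tz -324 turn 2.011 (q6-> 177)
```

>>> step_arm --deltas '[{"tx":0,"ty":8,"tz":-33,"turn":-0.12,"gripper":70},{"tx":0,"ty":19,"tz":-78,"turn":-0.26,"gripper":70},{"tx":0,"ty":30,"tz":-122,"turn":-0.4,"gripper":70},{"tx":0,"ty":41,"tz":-167,"turn":-0.54,"gripper":70},{"tx":0,"ty":52,"tz":-212,"turn":-0.68,"gripper":70},{"tx":0,"ty":62,"tz":-255,"turn":-0.82,"gripper":70},{"tx":10,"ty":70,"tz":-290,"turn":-0.96,"gripper":70},{"tx":20,"ty":76,"tz":-312,"turn":-1.07,"gripper":70},{"tx":28,"ty":79,"tz":-324,"turn":-1.131,"gripper":70},{"tx":30,"ty":79,"tz":-324,"turn":-1.131,"gripper":70},{"tx":30,"ty":79,"tz":-324,"turn":-1.131,"gripper":70}]'

```text
time: 14.6
eef_pos: [0.4193, 0.2748, 0.0776]
tool_rot: [-133.7, 90.0, -137.0]
contact_force: [-0.6, -0.7, -0.1]
finger_gap: 0.0698
```

```bash
python3 - <<'E'
from h import *
go(419.6,275.5,7,86.8)
c=wcap('w9'); hsv=cv2.cvtColor(c["color"],cv2.COLOR_RGB2HSV).astype(int); H,S,V=[hsv[...,i] for i in range(3)]
blobs(c,(S<50)&(V>100),.04,300,"white")
E
```

```text
t 14.6 tcp [419.3 274.8  77.6] psi 86.7 q6 36.5 q1 33.2 tool x axis [-0.001 -0.001 -1.   ] gap 0.0698365744413255 F [-0.6 -0.7 -0.1]
tx 71 ty 1 tz 0 turn -0.001 (q6-> 36)
tx 71 ty 1 tz 0 turn 3.141 (q6-> 216)
white px(640) [ 10. 445.] [array([552.4,  38.7]), np.float64(83.6), np.float64(29.3), np.float64(-24.8)]
white px(640) [ 39. 378.] [array([486.3,  79.8]), np.float64(95.1), np.float64(59.9), np.float64(-46.6)]
white px(640) [472. 246.] [array([418.8, 357.9]), np.float64(126.3), np.float64(4.8), np.float64(0.9)]
white px(640) [316. 251.] [array([417.6, 270.1]), np.float64(137.9), np.float64(38.9), np.float64(-6.0)]
white px(640) [457. 226.] [array([402.3, 348.9]), np.float64(129.1), np.float64(5.3), np.float64(0.9)]
white px(640) [531. 234.] [array([420.1, 388.7]), np.float64(165.5), np.float64(40.4), np.float64(0.9)]
```

View pics/w9.png

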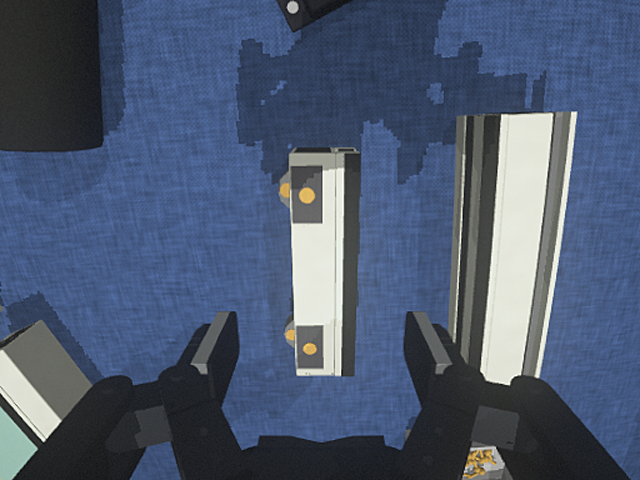

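```bash
python3 - <<'E'
from h import *
c=load('w9.npz')
px=np.array([[291,152],[356,152],[298,375],[354,375],[307,195],[310,348]])*.8
print((ray(c,px,.04)[:,:2]*1000).round(1))
E
```

```text
[[351.3 263.3]
 [353.1 295.7]
 [485.4 256.4]
 [487.3 291.1]
 [373.4 269.8]
 [466.  265.2]]
```

>>> step_arm --deltas '[{"tx":30,"ty":1.5,"tz":0,"turn":-0.007,"gripper":70},{"tx":55,"ty":1.5,"tz":0,"turn":-0.007,"gripper":70},{"tx":70,"ty":1.5,"tz":0,"turn":-0.007,"gripper":70},{"tx":71,"ty":1.5,"tz":0,"turn":-0.007,"gripper":70},{"tx":71,"ty":1.5,"tz":0,"turn":-0.007,"gripper":20},{"tx":71,"ty":1.5,"tz":0,"turn":-0.007,"gripper":20},{"tx":71,"ty":1.5,"tz":0,"turn":-0.007,"gripper":20},{"tx":71,"ty":1.5,"tz":0,"turn":-0.007,"gripper":20},{"tx":71,"ty":1.5,"tz":0,"turn":-0.007,"gripper":20},{"tx":71,"ty":1.5,"tz":0,"turn":-0.007,"gripper":20}]'

```text
time: 15.65
eef_pos: [0.4206, 0.277, 0.0085]
tool_rot: [27.3, 89.9, 24.5]
contact_force: [-0.9, -2.3, 6.6]
finger_gap: 0.0348
```

```bash
python3 -c "
from h import *
go(601,-103.8,95,112)
"
```

```text
t 15.65 tcp [420.6 277.    8.5] psi 87.2 q6 36.2 q1 33.4 tool x axis [ 0.002  0.001 -1.   ] gap 0.0347599258751256 F [-0.9 -2.3  6.6]
tx -87 ty -371 tz 199 turn -0.433 (q6-> 11)
tx -87 ty -371 tz 199 turn 2.709 (q6-> 191)
```

>>> step_arm --deltas '[{"tx":-40,"ty":0,"tz":0,"turn":0,"gripper":20},{"tx":-80,"ty":-15,"tz":8,"turn":0,"gripper":20},{"tx":-90,"ty":-50,"tz":27,"turn":-0.05,"gripper":20},{"tx":-90,"ty":-90,"tz":48,"turn":-0.1,"gripper":20},{"tx":-90,"ty":-130,"tz":70,"turn":-0.15,"gripper":20},{"tx":-90,"ty":-170,"tz":91,"turn":-0.2,"gripper":20},{"tx":-90,"ty":-210,"tz":113,"turn":-0.25,"gripper":20},{"tx":-90,"ty":-250,"tz":134,"turn":-0.3,"gripper":20},{"tx":-90,"ty":-290,"tz":156,"turn":-0.35,"gripper":20},{"tx":-90,"ty":-328,"tz":176,"turn":-0.4,"gripper":20},{"tx":-90,"ty":-358,"tz":192,"turn":-0.433,"gripper":20},{"tx":-90,"ty":-371,"tz":199,"turn":-0.433,"gripper":20}]'

```text
time: 16.85
eef_pos: [0.6011, -0.1064, 0.0967]
tool_rot: [-91.8, 90.0, -69.8]
contact_force: [-1.0, 1.2, -2.5]
finger_gap: 0.0352
```

>>> step_arm --deltas '[{"tx":0,"ty":0,"tz":0,"turn":0,"gripper":20},{"tx":0,"ty":0,"tz":0,"turn":0,"gripper":20}]'

```text
time: 17.05
eef_pos: [0.6, -0.1031, 0.0967]
tool_rot: [117.5, 90.0, 139.4]
contact_force: [-0.8, 0.9, -2.6]
finger_gap: 0.0349
```

```bash
python3 -c "
from h import *
go(601.1,-103.8,8,112)
c=wcap('w10')
"; python3 pane.py w10.npz
```

```text
t 17.05 tcp [ 600.  -103.1   96.7] psi 112.0 q6 -31.7 q1 -9.8 tool x axis [-0.001  0.    -1.   ] gap 0.03493013726456256 F [-0.8  0.9 -2.6]
tx 89 ty -1 tz 1 turn -0.000 (q6-> -32)
tx 89 ty -1 tz 1 turn 3.141 (q6-> 148)
glass px(640) [456. 232.] [array([565.8, -16.9]), np.float64(133.3), np.float64(113.2), np.float64(22.0)]
block px(640) [379. 179.] [array([545.9, -87.5]), np.float64(28.7), np.float64(10.3), np.float64(24.9)]
corners [((np.float64(380.0), np.float64(148.0)), (np.float64(525.0), np.float64(-93.8))), ((np.float64(386.0), np.float64(171.0)), (np.float64(537.1), np.float64(-83.8))), ((np.float64(372.0), np.float64(284.0)), (np.float64(612.7), np.float64(-59.0))), ((np.float64(381.0), np.float64(312.0)), (np.float64(631.4), np.float64(-43.3))), ((np.float64(401.0), np.float64(330.0)), (np.float64(639.4), np.float64(-22.9))), ((np.float64(516.0), np.float64(329.0)), (np.float64(606.3), np.float64(59.7))), ((np.float64(550.0), np.float64(151.0)), (np.float64(483.7), np.float64(10.1)))]
```

View pics/w10.png

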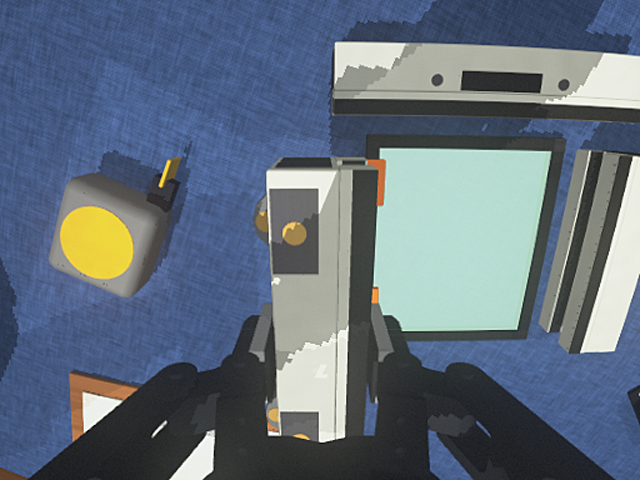

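>>> step_arm --deltas '[{"tx":30,"ty":-1,"tz":1,"turn":0,"gripper":20},{"tx":60,"ty":-1,"tz":1,"turn":0,"gripper":20},{"tx":77,"ty":-1,"tz":1,"turn":0,"gripper":20},{"tx":83,"ty":-1,"tz":1,"turn":0,"gripper":20},{"tx":86,"ty":-1,"tz":1,"turn":0,"gripper":20},{"tx":89,"ty":-1,"tz":1,"turn":0,"gripper":20},{"tx":89,"ty":-1,"tz":1,"turn":0,"gripper":20}]'

```text
time: 17.8
eef_pos: [0.6021, -0.104, 0.0087]
tool_rot: [-29.6, 89.9, -7.5]
contact_force: [0.4, -0.6, -1.8]
finger_gap: 0.035
```

```bash
python3 -c "
from h import *
go(601.1,-103.8,8,112)
"
```

```text
t 17.8 tcp [ 602.1 -104.     8.7] psi 112.0 q6 -31.8 q1 -9.8 tool x axis [ 0.001 -0.    -1.   ] gap 0.03495146000622469 F [ 0.4 -0.6 -1.8]
tx 1 ty 1 tz -1 turn 0.001 (q6-> -32)
tx 1 ty 1 tz -1 turn -3.141 (q6-> -212)
```

Not yet touching (force −1.8 N, i.e. still carrying the weight); go 2 mm lower, release, rise.

>>> step_arm --deltas '[{"tx":1.5,"ty":0,"tz":-0.5,"turn":0,"gripper":20},{"tx":2,"ty":0,"tz":-0.5,"turn":0,"gripper":20},{"tx":2,"ty":0,"tz":-0.5,"turn":0,"gripper":20}]'

```text
time: 18.1
eef_pos: [0.6022, -0.1042, 0.0085]
tool_rot: [-15.7, 89.8, 6.3]
contact_force: [-3.8, 2.0, 9.8]
finger_gap: 0.0348
```

>>> step_arm --deltas '[{"tx":0,"ty":0,"tz":0,"turn":0,"gripper":52},{"tx":0,"ty":0,"tz":0,"turn":0,"gripper":52},{"tx":0,"ty":0,"tz":0,"turn":0,"gripper":52},{"tx":-3,"ty":0,"tz":0,"turn":0,"gripper":52},{"tx":-30,"ty":0,"tz":0,"turn":0,"gripper":52},{"tx":-70,"ty":0,"tz":0,"turn":0,"gripper":60},{"tx":-110,"ty":0,"tz":0,"turn":0,"gripper":75}]'

```text
time: 18.8
eef_pos: [0.6006, -0.1044, 0.1168]
tool_rot: [149.5, 89.9, 171.5]
contact_force: [-0.6, -0.4, 0.0]
finger_gap: 0.073
```

```bash
python3 -c "
from h import *
go(420,385,85,90.9)
"
```

```text
t 18.8 tcp [ 600.6 -104.4  116.8] psi 112.0 q6 -31.9 q1 -9.9 tool x axis [-0.001  0.    -1.   ] gap 0.07302684754664825 F [-0.6 -0.4  0. ]
tx 32 ty 521 tz 16 turn 0.368 (q6-> -11)
tx 32 ty 521 tz 16 turn -2.773 (q6-> -191)
```

>>> step_arm --deltas '[{"tx":0,"ty":35,"tz":1,"turn":0.05,"gripper":75},{"tx":0,"ty":80,"tz":2,"turn":0.1,"gripper":75},{"tx":0,"ty":128,"tz":4,"turn":0.15,"gripper":75},{"tx":0,"ty":176,"tz":5,"turn":0.2,"gripper":75},{"tx":0,"ty":224,"tz":7,"turn":0.25,"gripper":75},{"tx":0,"ty":272,"tz":8,"turn":0.3,"gripper":75},{"tx":0,"ty":320,"tz":10,"turn":0.35,"gripper":75},{"tx":0,"ty":368,"tz":11,"turn":0.368,"gripper":75},{"tx":5,"ty":416,"tz":12,"turn":0.368,"gripper":75},{"tx":10,"ty":464,"tz":13,"turn":0.368,"gripper":75},{"tx":20,"ty":500,"tz":15,"turn":0.368,"gripper":75},{"tx":30,"ty":521,"tz":16,"turn":0.368,"gripper":75}]'

```text
time: 20.0
eef_pos: [0.4195, 0.3872, 0.0857]
tool_rot: [63.3, 90.0, 64.3]
contact_force: [0.6, -0.8, 0.5]
finger_gap: 0.0753
```

>>> step_arm --deltas '[{"tx":0,"ty":0,"tz":0,"turn":0,"gripper":75},{"tx":0,"ty":0,"tz":0,"turn":0,"gripper":75}]'

```text
time: 20.2
eef_pos: [0.4204, 0.3845, 0.0857]
tool_rot: [-119.9, 90.0, -119.0]
contact_force: [0.4, -0.2, 0.1]
finger_gap: 0.0748
```

```bash
python3 - <<'E'
from h import *
go(423,384.5,7,90.9)
c=wcap('w11'); hsv=cv2.cvtColor(c["color"],cv2.COLOR_RGB2HSV).astype(int); H,S,V=[hsv[...,i] for i in range(3)]
blobs(c,(S<50)&(V>150),.04,300,"white")
E
```

```text
t 20.2 tcp [420.4 384.5  85.7] psi 91.0 q6 41.5 q1 42.5 tool x axis [-0.    -0.001 -1.   ] gap 0.07481586395631767 F [ 0.4 -0.2  0.1]
tx 79 ty -0 tz 3 turn 0.001 (q6-> 42)
tx 79 ty -0 tz 3 turn -3.140 (q6-> -138)
white px(640) [335. 248.] [array([427. , 388.5]), np.float64(178.8), np.float64(40.6), np.float64(0.9)]
```

View pics/w11.png

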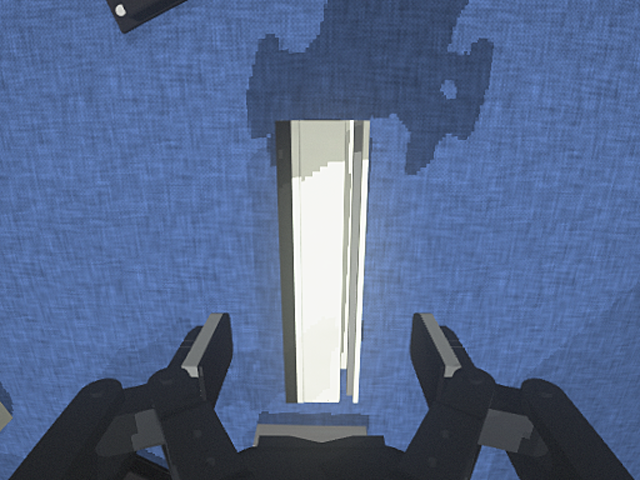

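>>> step_arm --deltas '[{"tx":30,"ty":0,"tz":6.5,"turn":0,"gripper":75},{"tx":60,"ty":0,"tz":6.5,"turn":0,"gripper":75},{"tx":78,"ty":0,"tz":6.5,"turn":0,"gripper":75},{"tx":79,"ty":0,"tz":6.5,"turn":0,"gripper":75},{"tx":79,"ty":0,"tz":6.5,"turn":0,"gripper":35},{"tx":79,"ty":0,"tz":6.5,"turn":0,"gripper":35},{"tx":79,"ty":0,"tz":6.5,"turn":0,"gripper":35},{"tx":79,"ty":0,"tz":6.5,"turn":0,"gripper":35},{"tx":79,"ty":0,"tz":6.5,"turn":0,"gripper":35},{"tx":79,"ty":0,"tz":6.5,"turn":0,"gripper":35}]' --newtons 45

```text
time: 21.25
eef_pos: [0.4283, 0.3852, 0.0089]
tool_rot: [31.4, 89.8, 32.3]
contact_force: [-0.1, -2.7, 7.7]
finger_gap: 0.0469
```

```bash
python3 -c "
from h import *
go(667.5,26,95,22)
"
```

```text
t 21.25 tcp [428.3 385.2   8.9] psi 90.9 q6 41.1 q1 42.0 tool x axis [ 0.003  0.002 -1.   ] gap 0.04689892882179648 F [-0.1 -2.7  7.7]
tx -86 ty -363 tz 234 turn 1.203 (q6-> 110)
tx -86 ty -363 tz 234 turn -1.939 (q6-> -70)
```

>>> step_arm --deltas '[{"tx":-40,"ty":0,"tz":0,"turn":0,"gripper":35},{"tx":-80,"ty":-15,"tz":8,"turn":0.08,"gripper":35},{"tx":-90,"ty":-50,"tz":30,"turn":0.2,"gripper":35},{"tx":-90,"ty":-88,"tz":55,"turn":0.33,"gripper":35},{"tx":-90,"ty":-126,"tz":80,"turn":0.46,"gripper":35},{"tx":-90,"ty":-164,"tz":105,"turn":0.59,"gripper":35},{"tx":-90,"ty":-202,"tz":130,"turn":0.72,"gripper":35},{"tx":-90,"ty":-240,"tz":155,"turn":0.85,"gripper":35},{"tx":-90,"ty":-278,"tz":180,"turn":0.98,"gripper":35},{"tx":-90,"ty":-315,"tz":203,"turn":1.09,"gripper":35},{"tx":-90,"ty":-345,"tz":222,"turn":1.17,"gripper":35},{"tx":-90,"ty":-363,"tz":234,"turn":1.203,"gripper":35}]'

```text
time: 22.45
eef_pos: [0.6682, 0.0228, 0.097]
tool_rot: [35.6, 90.0, -32.7]
contact_force: [0.2, -0.0, -1.0]
finger_gap: 0.0467
```

>>> step_arm --deltas '[{"tx":0,"ty":0,"tz":0,"turn":0,"gripper":35},{"tx":0,"ty":0,"tz":0,"turn":0,"gripper":35}]'

```text
time: 22.65
eef_pos: [0.667, 0.0254, 0.0968]
tool_rot: [-151.1, 90.0, 140.9]
contact_force: [0.6, -0.4, -2.5]
finger_gap: 0.0471
```

```bash
python3 -c "
from h import *
go(667.5,25.2,8,22)
c=wcap('w12')
"; python3 pane.py w12.npz
```

```text
t 22.65 tcp [667.   25.4  96.8] psi 22.0 q6 70.2 q1 2.2 tool x axis [-0.  0. -1.] gap 0.04711883313774632 F [ 0.6 -0.4 -2.5]
tx 89 ty 0 tz 0 turn -0.000 (q6-> 70)
tx 89 ty 0 tz 0 turn 3.141 (q6-> 250)
glass px(640) [160. 237.] [array([563.8, -16.8]), np.float64(127.5), np.float64(113.4), np.float64(21.9)]
block px(640) [222. 322.] [array([624. , -56.8]), np.float64(16.4), np.float64(11.7), np.float64(22.5)]
block px(640) [117. 322.] [array([546.9, -88. ]), np.float64(30.2), np.float64(12.9), np.float64(20.5)]
corners [((np.float64(59.0), np.float64(166.0)), (np.float64(484.6), np.float64(12.0))), ((np.float64(92.0), np.float64(316.0)), (np.float64(527.5), np.float64(-92.4))), ((np.float64(105.0), np.float64(308.0)), (np.float64(535.5), np.float64(-80.8))), ((np.float64(212.0), np.float64(318.0)), (np.float64(614.0), np.float64(-57.0))), ((np.float64(254.0), np.float64(304.0)), (np.float64(638.9), np.float64(-34.3))), ((np.float64(245.0), np.float64(164.0)), (np.float64(601.5), np.float64(58.8)))]
```

View pics/w12.png

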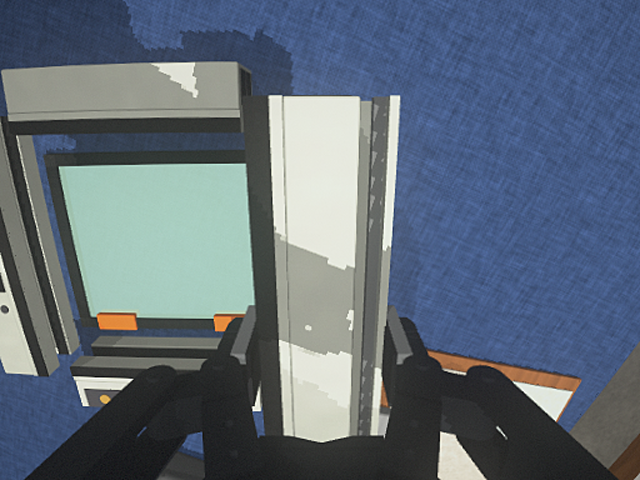

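```bash
python3 - <<'E'
from h import *
c=load('w12.npz')
px=np.array([[428,352],[580,377]])*.8
print((ray(c,px,.003)[:,:2]*1000).round(1))
c=load('top0.npz')
px=np.array([[394,178],[489,154],[371,109]])*.64
print((ray(c,px,.003)[:,:2]*1000).round(1))
E
```

```text
[[779.6 -26.7]
 [915.6  -3.1]]
[[ 746.8  -43.6]
 [ 782.8 -254.6]
 [ 914.8   -8.5]]
```

>>> step_arm --deltas '[{"tx":30,"ty":0,"tz":0,"turn":0,"gripper":35},{"tx":60,"ty":0,"tz":0,"turn":0,"gripper":35},{"tx":77,"ty":0,"tz":0,"turn":0,"gripper":35},{"tx":84,"ty":0,"tz":0,"turn":0,"gripper":35},{"tx":87,"ty":0,"tz":0,"turn":0,"gripper":35},{"tx":90,"ty":0,"tz":0,"turn":0,"gripper":35},{"tx":90,"ty":0,"tz":0,"turn":0,"gripper":35}]'

```text
time: 23.4
eef_pos: [0.6677, 0.0261, 0.0089]
tool_rot: [77.7, 89.9, 9.7]
contact_force: [-2.3, 1.5, 3.9]
finger_gap: 0.0466
```

```bash
python3 -c "
from h import *
go(667.5,25.2,8,22)
"
```

```text
t 23.4 tcp [667.7  26.1   8.9] psi 22.0 q6 70.2 q1 2.2 tool x axis [ 0.002  0.    -1.   ] gap 0.04661215093403877 F [-2.3  1.5  3.9]
tx 1 ty -0 tz 1 turn 0.001 (q6-> 70)
tx 1 ty -0 tz 1 turn -3.141 (q6-> -110)
```

>>> step_arm --deltas '[{"tx":0,"ty":0,"tz":0,"turn":0,"gripper":62},{"tx":0,"ty":0,"tz":0,"turn":0,"gripper":62},{"tx":0,"ty":0,"tz":0,"turn":0,"gripper":62},{"tx":-3,"ty":0,"tz":0,"turn":0,"gripper":62},{"tx":-30,"ty":0,"tz":0,"turn":0,"gripper":62},{"tx":-70,"ty":0,"tz":0,"turn":0,"gripper":60},{"tx":-105,"ty":0,"tz":0,"turn":0,"gripper":55}]'

```text
time: 24.1
eef_pos: [0.6669, 0.0255, 0.1135]
tool_rot: [64.0, 90.0, -4.0]
contact_force: [0.2, -0.3, 0.2]
finger_gap: 0.0553
```

```bash
python3 -c "
from h import *
go(640.4,243.5,85,-32.8)
"
```

```text
t 24.1 tcp [666.9  25.5 113.5] psi 22.0 q6 70.2 q1 2.2 tool x axis [ 0. -0. -1.] gap 0.055337783872415246 F [ 0.2 -0.3  0.2]
tx 28 ty 57 tz -212 turn 0.956 (q6-> 125)
tx 28 ty 57 tz -212 turn -2.185 (q6-> -55)
```

>>> step_arm --deltas '[{"tx":0,"ty":8,"tz":-30,"turn":0.12,"gripper":50},{"tx":0,"ty":18,"tz":-68,"turn":0.25,"gripper":50},{"tx":0,"ty":28,"tz":-106,"turn":0.38,"gripper":50},{"tx":0,"ty":38,"tz":-142,"turn":0.51,"gripper":50},{"tx":0,"ty":47,"tz":-175,"turn":0.64,"gripper":50},{"tx":0,"ty":54,"tz":-200,"turn":0.77,"gripper":50},{"tx":0,"ty":57,"tz":-212,"turn":0.9,"gripper":50},{"tx":10,"ty":57,"tz":-212,"turn":0.956,"gripper":50},{"tx":10,"ty":57,"tz":-212,"turn":0.956,"gripper":50},{"tx":10,"ty":57,"tz":-212,"turn":0.956,"gripper":50}]'

```text
time: 25.1
eef_pos: [0.6404, 0.2432, 0.1018]
tool_rot: [-29.8, 90.0, -152.5]
contact_force: [-0.4, 0.1, -0.0]
finger_gap: 0.0501
```

```bash
python3 - <<'E'
from h import *
go(640.4,243.5,7,-32.8)
c=wcap('w13'); hsv=cv2.cvtColor(c["color"],cv2.COLOR_RGB2HSV).astype(int); H,S,V=[hsv[...,i] for i in range(3)]
P=cloud(c); m=((P[...,2]>.008)&(P[...,2]<.035)); 
blobs(c,m,.018,300,"h>8mm@18")
m=(P[...,2]>.002)&(P[...,2]<.035); blobs(c,m,.004,300,"h>2@4")
E
```

```text
t 25.1 tcp [640.4 243.2 101.8] psi -32.7 q6 143.5 q1 20.8 tool x axis [-0. -0. -1.] gap 0.050125855420315356 F [-0.4  0.1 -0. ]
tx 95 ty -0 tz -0 turn 0.002 (q6-> 144)
tx 95 ty -0 tz -0 turn -3.139 (q6-> -36)
h>8mm@18 px(640) [629. 460.] [array([ 774.7, -100.9]), np.float64(62.8), np.float64(21.9), np.float64(-81.6)]
h>8mm@18 px(640) [347. 425.] [array([572.9,  94.3]), np.float64(51.9), np.float64(39.5), np.float64(20.4)]
h>8mm@18 px(640) [322. 239.] [array([645.1, 247. ]), np.float64(67.0), np.float64(21.7), np.float64(56.8)]
h>8mm@18 px(640) [156.  94.] [array([608.8, 379. ]), np.float64(93.0), np.float64(69.4), np.float64(89.5)]
h>2@4 px(640) [345. 424.] [array([566.8,  83.4]), np.float64(59.6), np.float64(45.3), np.float64(20.2)]
h>2@4 px(640) [621. 428.] [array([767.3, -82.6]), np.float64(144.2), np.float64(57.9), np.float64(78.4)]
h>2@4 px(640) [322. 233.] [array([644.5, 245.8]), np.float64(88.0), np.float64(23.0), np.float64(56.8)]
h>2@4 px(640) [156.  94.] [array([604.4, 382.7]), np.float64(99.0), np.float64(75.6), np.float64(89.9)]
```

View pics/w13.png

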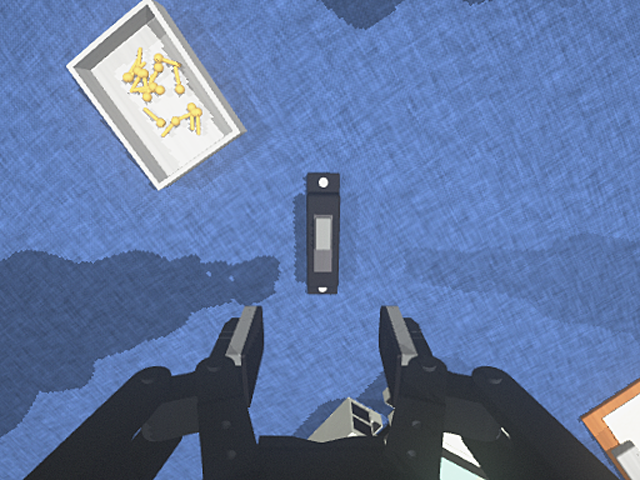

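```bash
python3 -c "
from h import *
for n in ('w13','w11','w12','w10'):
  c=load(n+'.npz'); M=c['mount']
  P=cloud(c,R=M[:3,:3].T,t=-M[:3,:3].T@M[:3,3])*1000
  m=(abs(P[...,2])<16)&(abs(P[...,1])<60)&(P[...,0]<20)&(abs(P[...,1])>(22 if n!='w12' and n!='w10' else (25 if n=='w12' else 19)))&(c['range_z']>.03)
  x=P[m]; print(n,np.sort(x[:,0])[-300::25].round(1))
"
```

```text
w13 [-19.6 -19.2 -18.9 -18.5 -18.1 -17.6 -17.1 -16.5 -16.  -15.1 -14.3 -13.4]
w11 [-24.5 -24.2 -23.8 -23.4 -23.  -22.7 -22.3 -21.6 -21.1 -20.7 -19.7 -19. ]
w12 [-25.4 -24.9 -24.2 -23.6 -22.9 -22.4 -21.7 -21.  -20.3 -19.4 -18.6 -17.1]
w10 [-23.3 -22.6 -22.1 -21.5 -21.1 -20.4 -19.7 -18.9 -18.2 -17.4 -16.7 -15.6]
```

>>> step_arm --deltas '[{"tx":30,"ty":2,"tz":-5.5,"turn":0.007,"gripper":50},{"tx":60,"ty":2,"tz":-5.5,"turn":0.007,"gripper":50},{"tx":85,"ty":2,"tz":-5.5,"turn":0.007,"gripper":50},{"tx":97,"ty":2,"tz":-5.5,"turn":0.007,"gripper":50},{"tx":102,"ty":2,"tz":-5.5,"turn":0.007,"gripper":50},{"tx":104,"ty":2,"tz":-5.5,"turn":0.007,"gripper":50},{"tx":104,"ty":2,"tz":-5.5,"turn":0.007,"gripper":50}]'

```text
time: 25.85
eef_pos: [0.6458, 0.2471, -0.0009]
tool_rot: [143.5, 89.9, 20.4]
contact_force: [-0.3, -0.0, 0.4]
finger_gap: 0.0499
```

```bash
python3 - <<'E'
from h import *
go(645,246.7,-5,-33.2)
c=wcap('w14'); P=cloud(c)*1000
for u in (205,208,211,214,218,298,302,305,308,312): print(u,P[236:280:4,u,2].round(0))
E
```

```text
t 25.85 tcp [645.8 247.1  -0.9] psi -33.2 q6 144.1 q1 20.9 tool x axis [ 0.002  0.001 -1.   ] gap 0.0499293898033495 F [-0.3 -0.   0.4]
tx 4 ty -0 tz 1 turn 0.000 (q6-> 144)
tx 4 ty -0 tz 1 turn -3.141 (q6-> -36)
205 [ 0.  1.  1. 19. 24. 23. 24. 24. 26. 28. 30.]
208 [-0.  1.  0. 15. 15. 16. 16. 18. 18. 19. 21.]
211 [-1.  0.  0.  1.  1.  1. -0.  0.  1. -0. -1.]
214 [ 0. -0.  1.  0.  0.  1.  1.  0.  1.  0.  0.]
218 [ 1.  1.  1.  1.  1. -0.  0. -0.  0. -1.  0.]
298 [ 1.  1.  0.  1.  2.  1.  1.  0. -0. -0.  1.]
302 [ 0.  0.  0. -0. -0. -0. -0.  1.  0.  0.  0.]
305 [-0. -1.  0. 15. 15. 15. 16. 17. 18. 19. 20.]
308 [ 1.  0. -0. 19. 23. 23. 25. 26. 26. 25. 27.]
312 [-0. -1. -1. 19. 23. 26. 30. 33. 35. 35. 37.]
```

View pics/w14.png

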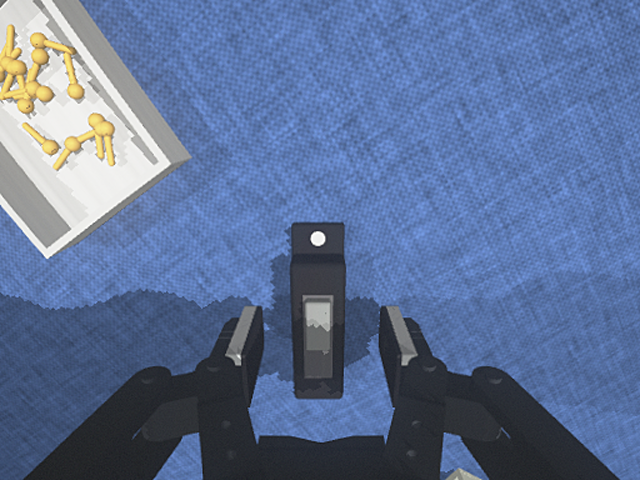

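>>> step_arm --deltas '[{"tx":4,"ty":0,"tz":0.5,"turn":0,"gripper":50},{"tx":7,"ty":0,"tz":0.5,"turn":0,"gripper":50},{"tx":7,"ty":0,"tz":0.5,"turn":0,"gripper":40},{"tx":7,"ty":0,"tz":0.5,"turn":0,"gripper":30},{"tx":7,"ty":0,"tz":0.5,"turn":0,"gripper":15},{"tx":7,"ty":0,"tz":0.5,"turn":0,"gripper":15},{"tx":7,"ty":0,"tz":0.5,"turn":0,"gripper":15},{"tx":7,"ty":0,"tz":0.5,"turn":0,"gripper":15},{"tx":7,"ty":0,"tz":0.5,"turn":0,"gripper":15}]' --newtons 40

```text
time: 26.8
eef_pos: [0.6453, 0.2468, -0.0082]
tool_rot: [147.4, 89.9, 24.3]
contact_force: [-1.1, 0.4, 5.5]
finger_gap: 0.0215
```

```bash
python3 - <<'E'
from h import *
go(468,-54.8,110,22)
E
```

```text
t 26.8 tcp [645.3 246.8  -8.2] psi -33.2 q6 144.1 q1 20.9 tool x axis [ 0.001  0.001 -1.   ] gap 0.021465318963147555 F [-1.1  0.4  5.5]
tx -119 ty 17 tz 349 turn -0.963 (q6-> 89)
tx -119 ty 17 tz 349 turn 2.179 (q6-> 269)
```

>>> step_arm --deltas '[{"tx":-40,"ty":0,"tz":0,"turn":0,"gripper":15},{"tx":-85,"ty":1,"tz":15,"turn":0,"gripper":15},{"tx":-119,"ty":3,"tz":50,"turn":-0.1,"gripper":15},{"tx":-119,"ty":5,"tz":90,"turn":-0.22,"gripper":15},{"tx":-119,"ty":7,"tz":130,"turn":-0.34,"gripper":15},{"tx":-119,"ty":9,"tz":170,"turn":-0.46,"gripper":15},{"tx":-119,"ty":11,"tz":210,"turn":-0.58,"gripper":15},{"tx":-119,"ty":13,"tz":250,"turn":-0.7,"gripper":15},{"tx":-119,"ty":15,"tz":290,"turn":-0.82,"gripper":15},{"tx":-119,"ty":16,"tz":325,"turn":-0.93,"gripper":15},{"tx":-119,"ty":17,"tz":343,"turn":-0.963,"gripper":15},{"tx":-119,"ty":17,"tz":349,"turn":-0.963,"gripper":15}]'

```text
time: 28.0
eef_pos: [0.4672, -0.0562, 0.1098]
tool_rot: [-14.8, 90.0, -82.9]
contact_force: [1.4, 0.1, -1.3]
finger_gap: 0.0213
```

>>> step_arm --deltas '[{"tx":0,"ty":0,"tz":0,"turn":0,"gripper":15},{"tx":0,"ty":0,"tz":0,"turn":0,"gripper":15}]'

```text
time: 28.2
eef_pos: [0.4685, -0.0543, 0.1097]
tool_rot: [137.5, 90.0, 69.5]
contact_force: [-0.3, 0.1, -2.3]
finger_gap: 0.021
```

```bash
python3 - <<'E'
from h import *
go(468,-54.8,110,22)
c=wcap('w15')
c=cap('top'); np.savez('top2.npz',**c); cv2.imwrite('pics/top2.png',cv2.resize(c['color'][90:300,90:410,::-1],None,fx=2.4,fy=2.4,interpolation=cv2.INTER_CUBIC))
E
```

```text
t 28.2 tcp [468.5 -54.3 109.7] psi 22.0 q6 61.4 q1 -6.6 tool x axis [ 0.  0. -1.] gap 0.021028678971581255 F [-0.3  0.1 -2.3]
tx -0 ty -1 tz 0 turn -0.001 (q6-> 61)
tx -0 ty -1 tz 0 turn 3.141 (q6-> 241)
```

View pics/w15.png

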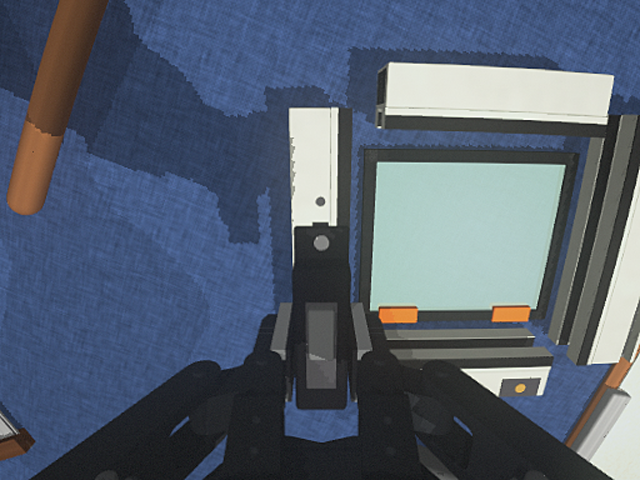

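View pics/top2.png

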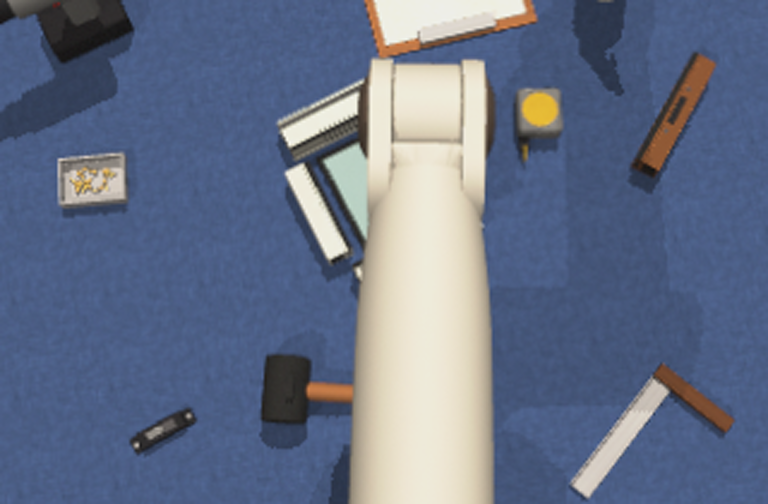

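```bash
python3 - <<'E'
from h import *
c=load('w15.npz')
w=ray(c,np.array([[291,108],[351,108],[295,240],[347,222]])*.8,.04)*1000; print(w.round(1))
u=np.array([-np.sin(np.radians(22)),np.cos(np.radians(22))]); e=(w[0,:2]+w[1,:2])/2
print("centre est",(e-89*u).round(1))
c8=load('w8.npz')
M=c['mount']; P=cloud(c,R=M[:3,:3].T,t=-M[:3,:3].T@M[:3,3])*1000
m=np.zeros((384,512),bool); m[170:330,232:282]=True
Q=P[:,255,:]
for v in range(176,335,6): print(v,Q[v].round(1),c['color'][v,255])
E
```

```text
[[420.   22.   40. ]
 [451.4  34.7  40. ]
 [450.  -50.6  40. ]
 [475.6 -27.6  40. ]]
centre est [469.1 -54.2]
176 [ 69.5  -0.8 -23.4] [242 245 236]
182 [-13.2  -0.4 -43. ] [55 57 59]
188 [-12.2  -0.4 -39.6] [95 97 96]
194 [-12.3  -0.4 -36.6] [132 132 130]
200 [-12.5  -0.4 -33.5] [76 79 78]
206 [-12.7  -0.4 -30.4] [45 47 50]
212 [-22.7  -0.3 -31.2] [37 41 42]
218 [-27.3  -0.3 -30.2] [36 40 41]
224 [-26.6  -0.3 -26.8] [40 43 45]
230 [-26.9  -0.3 -23.9] [38 41 44]
236 [-26.6  -0.3 -20.7] [39 40 44]
242 [-26.8  -0.3 -17.6] [62 62 64]
248 [-29.7  -0.3 -16.1] [80 81 80]
254 [-31.9  -0.3 -14.2] [90 92 89]
260 [-31.8  -0.3 -11. ] [91 92 91]
266 [-31.7  -0.3  -7.7] [89 92 90]
272 [-32.3  -0.3  -4.8] [89 90 89]
278 [-30.4  -0.3  -0.1] [86 86 88]
284 [-31.8  -0.3   2.3] [84 85 86]
290 [-26.2  -0.4  10. ] [91 89 92]
296 [-27.1  -0.4  13. ] [81 80 83]
302 [-27.1  -0.4  16.7] [83 80 84]
308 [-27.6  -0.4  20.1] [83 82 85]
314 [-26.8  -0.4  24.7] [43 41 46]
320 [-26.2  -0.4  29.2] [40 44 45]
326 [-26.9  -0.4  32.6] [35 36 38]
332 [109.8  -1.4 169.4] [ 68  88 129]
```

>>> step_arm --deltas '[{"tx":25,"ty":0,"tz":0,"turn":0,"gripper":15},{"tx":50,"ty":0,"tz":0,"turn":0,"gripper":15},{"tx":65,"ty":0,"tz":0,"turn":0,"gripper":15},{"tx":72,"ty":0,"tz":0,"turn":0,"gripper":15},{"tx":75,"ty":0,"tz":0,"turn":0,"gripper":15},{"tx":76.5,"ty":0,"tz":0,"turn":0,"gripper":15},{"tx":76.5,"ty":0,"tz":0,"turn":0,"gripper":15}]'

```text
time: 29.0
eef_pos: [0.4686, -0.0549, 0.034]
tool_rot: [63.8, 89.9, -4.2]
contact_force: [-0.5, 0.2, -1.5]
finger_gap: 0.021
```

```bash
python3 - <<'E'
from h import *
go(469,-54.3,31.4,22)
E
```

```text
t 29.0 tcp [468.6 -54.9  34. ] psi 22.0 q6 61.3 q1 -6.7 tool x axis [ 0.001 -0.    -1.   ] gap 0.02100792889043038 F [-0.5  0.2 -1.5]
tx 3 ty 1 tz -0 turn 0.000 (q6-> 61)
tx 3 ty 1 tz -0 turn -3.142 (q6-> -119)
```

>>> step_arm --deltas '[{"tx":1,"ty":0,"tz":0,"turn":0,"gripper":15},{"tx":2,"ty":0,"tz":0,"turn":0,"gripper":15},{"tx":2,"ty":0,"tz":0,"turn":0,"gripper":15}]'

```text
time: 29.3
eef_pos: [0.4685, -0.0549, 0.0317]
tool_rot: [61.1, 89.9, -6.9]
contact_force: [0.0, -0.7, 1.2]
finger_gap: 0.021
```

```bash
python3 - <<'E'
from h import *
go(469,-54.3,31.4,22); wcap('w16')
E
```

```text
t 29.3 tcp [468.5 -54.9  31.7] psi 22.0 q6 61.3 q1 -6.7 tool x axis [ 0.001 -0.    -1.   ] gap 0.021030288806235548 F [ 0.  -0.7  1.2]
tx 0 ty 1 tz -0 turn -0.000 (q6-> 61)
tx 0 ty 1 tz -0 turn 3.142 (q6-> 241)
```

View pics/w16.png

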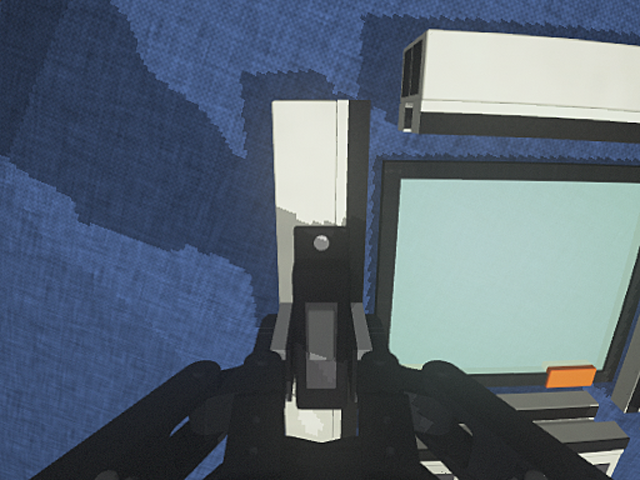

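>>> step_arm --deltas '[{"tx":0.5,"ty":0,"tz":0,"turn":0,"gripper":15},{"tx":0.5,"ty":0,"tz":0,"turn":0,"gripper":34},{"tx":0.5,"ty":0,"tz":0,"turn":0,"gripper":40},{"tx":0.5,"ty":0,"tz":0,"turn":0,"gripper":40},{"tx":-5,"ty":0,"tz":0,"turn":0,"gripper":40},{"tx":-30,"ty":0,"tz":0,"turn":0,"gripper":40},{"tx":-70,"ty":0,"tz":0,"turn":0,"gripper":40},{"tx":-120,"ty":0,"tz":0,"turn":0,"gripper":40},{"tx":-160,"ty":0,"tz":0,"turn":0,"gripper":40},{"tx":-180,"ty":0,"tz":-20,"turn":0,"gripper":40},{"tx":-180,"ty":60,"tz":-20,"turn":0,"gripper":40},{"tx":-180,"ty":60,"tz":-20,"turn":0,"gripper":40}]'

```text
time: 30.55
eef_pos: [0.519, -0.0125, 0.2116]
tool_rot: [77.6, 89.9, 9.7]
contact_force: [-1.3, -0.3, -0.8]
finger_gap: 0.0397
```

>>> step_arm --deltas '[{"tx":0,"ty":0,"tz":0,"turn":0,"gripper":40},{"tx":0,"ty":0,"tz":0,"turn":0,"gripper":40}]'

```text
time: 30.75
eef_pos: [0.5157, -0.014, 0.211]
tool_rot: [-110.9, 89.9, -178.9]
contact_force: [-0.7, 0.2, 0.7]
finger_gap: 0.0397
```

```bash
python3 - <<'E'
from h import *
go(469,-54.3,31.4,22); wcap('w17')
E
python3 pane.py w17.npz
```

```text
t 30.75 tcp [515.7 -14.  211. ] psi 22.0 q6 66.4 q1 -1.5 tool x axis [-0.001 -0.    -1.   ] gap 0.03971810733342296 F [-0.7  0.2  0.7]
tx 180 ty -58 tz 20 turn 0.000 (q6-> 66)
tx 180 ty -58 tz 20 turn -3.141 (q6-> -114)
glass px(640) [366. 224.] [array([566. , -16.2]), np.float64(134.0), np.float64(113.8), np.float64(21.8)]
block px(640) [584. 397.] [array([ 911.3, -115.2]), np.float64(110.2), np.float64(5.7), np.float64(-85.7)]
block px(640) [407. 283.] [array([629.9, -53.9]), np.float64(29.7), np.float64(11.5), np.float64(21.8)]
block px(640) [321. 282.] [array([546.2, -87.7]), np.float64(28.8), np.float64(11.5), np.float64(22.1)]
corners [((np.float64(299.0), np.float64(171.0)), (np.float64(483.3), np.float64(10.7))), ((np.float64(301.0), np.float64(279.0)), (np.float64(525.5), np.float64(-92.4))), ((np.float64(428.0), np.float64(279.0)), (np.float64(648.4), np.float64(-42.8))), ((np.float64(438.0), np.float64(171.0)), (np.float64(605.8), np.float64(60.8)))]
```

View pics/w17.png

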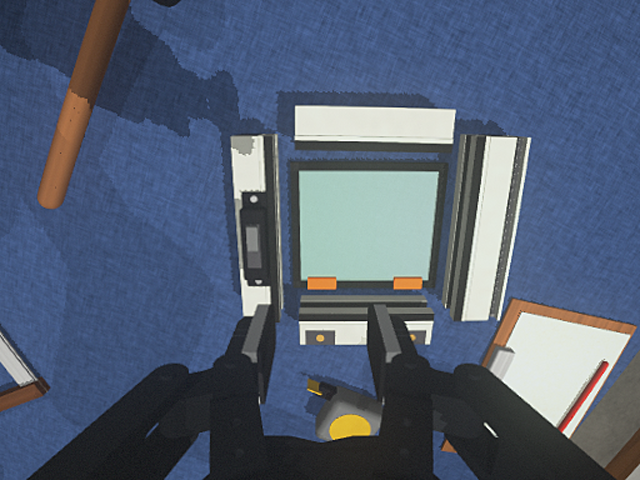

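>>> step_arm --deltas '[{"tx":0,"ty":10,"tz":35,"turn":0,"gripper":40},{"tx":0,"ty":20,"tz":70,"turn":0,"gripper":40},{"tx":0,"ty":20,"tz":80,"turn":0,"gripper":40},{"tx":0,"ty":20,"tz":80,"turn":0,"gripper":40},{"tx":0,"ty":20,"tz":80,"turn":0,"gripper":40},{"tx":0,"ty":20,"tz":80,"turn":0,"gripper":40}]'

```text
time: 31.4
eef_pos: [0.5641, -0.0799, 0.2118]
tool_rot: [90.3, 90.0, 22.3]
contact_force: [0.6, 0.4, -0.4]
finger_gap: 0.0402
```

```bash
cat > ver.py <<'E'
from h import *
import sys
c=load(sys.argv[1]); hsv=cv2.cvtColor(c["color"],cv2.COLOR_RGB2HSV).astype(int); H,S,V=[hsv[...,i] for i in range(3)]
pc=np.array([566,-16.2]); a=np.radians(111.9); E=np.array([[np.cos(a),np.sin(a)],[-np.sin(a),np.cos(a)]])
P=cloud(c)
def rep(m,z,minA,name):
    for q in cv2.findContours(m.astype(np.uint8),cv2.RETR_EXTERNAL,cv2.CHAIN_APPROX_NONE)[0]:
        if cv2.contourArea(q)<minA: continue
        r=rect(ray(c,q.reshape(-1,2),z)); f=E@(r[0]-pc)
        if np.abs(f).max()<140: print(name,"px640",(q.reshape(-1,2).mean(0)*1.25).round(),"pane xy",f.round(1),"LxW",round(r[1],1),round(r[2],1),"ang rel pane x",round((r[3]-111.9+90)%180-90,1))
top=(abs(P[...,2]-.04)<.004); top=cv2.morphologyEx(top.astype(np.uint8),cv2.MORPH_OPEN,np.ones((3,3)))
rep(top,.04,300,"top face (all)")
rep(cv2.morphologyEx(((P[...,2]>.047)&(P[...,2]<.075)).astype(np.uint8),cv2.MORPH_OPEN,np.ones((3,3))),.058,80,"lock case")
E
python3 - <<'E'
from h import *
go(469,-54.3,31.4,22); wcap('w18')
E
python3 pane.py w18.npz; python3 ver.py w18.npz;  python3 ver.py w17.npz
```

```text
t 31.4 tcp [564.1 -79.9 211.8] psi 22.0 q6 59.9 q1 -8.1 tool x axis [ 0.  0. -1.] gap 0.040226373824504405 F [ 0.6  0.4 -0.4]
tx 180 ty -79 tz -59 turn 0.000 (q6-> 60)
tx 180 ty -79 tz -59 turn -3.141 (q6-> -120)
glass px(640) [347. 143.] [array([565.8, -16.1]), np.float64(134.0), np.float64(113.1), np.float64(22.0)]
block px(640) [579. 351.] [array([ 911.8, -126.7]), np.float64(133.5), np.float64(5.4), np.float64(-85.9)]
block px(640) [392. 209.] [array([630. , -54.6]), np.float64(29.7), np.float64(12.5), np.float64(22.2)]
block px(640) [300. 209.] [array([546.7, -88.3]), np.float64(28.3), np.float64(12.5), np.float64(22.0)]
corners [((np.float64(275.0), np.float64(81.0)), (np.float64(483.5), np.float64(11.6))), ((np.float64(279.0), np.float64(205.0)), (np.float64(525.7), np.float64(-93.3))), ((np.float64(414.0), np.float64(205.0)), (np.float64(648.3), np.float64(-43.5))), ((np.float64(422.0), np.float64(82.0)), (np.float64(606.0), np.float64(60.7)))]
top face (all) px640 [347. 253.] pane xy [-95.    0.4] LxW 134.4 36.1 ang rel pane x -89.8
top face (all) px640 [504. 140.] pane xy [
[... 318 characters left out ...]
ck case px640 [225. 152.] pane xy [ -1.8 103. ] LxW 65.0 24.3 ang rel pane x 0.6
top face (all) px640 [415. 323.] pane xy [-95.  -44.5] LxW 43.6 37.8 ang rel pane x 89.7
top face (all) px640 [333. 327.] pane xy [-94.8  33.7] LxW 68.0 37.6 ang rel pane x -89.9
top face (all) px640 [513. 228.] pane xy [   2.9 -132.1] LxW 176.6 6.2 ang rel pane x 0.0
top face (all) px640 [483. 227.] pane xy [   2.5 -103.8] LxW 177.8 37.8 ang rel pane x 0.2
top face (all) px640 [258. 231.] pane xy [  1.6 104.8] LxW 178.3 36.7 ang rel pane x 0.1
top face (all) px640 [374. 129.] pane xy [95.6  0.8] LxW 133.6 36.1 ang rel pane x 89.9
lock case px640 [254. 243.] pane xy [ -0.4 103.8] LxW 65.6 23.4 ang rel pane x 0.0
```

View pics/w18.png

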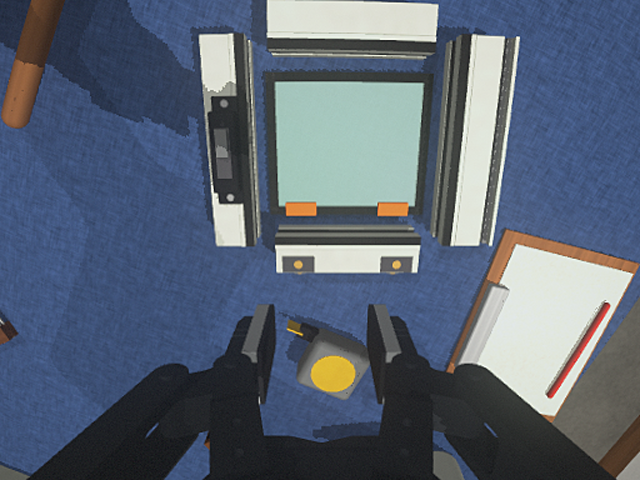

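```bash
python3 -c "
from h import *
print(manip.finish_job()); s=manip.state(); print(s['time'],s['contact_force'])"
```

```text
the job is handed in; nothing more can be done
None
the job is handed in; nothing more can be done
```

The sash is laid out round the glass and the sash lock is on the lock stile. I handed the job in at about 31.5 s of the 112 s allowed; the hand-in gives no verdict.

Each part's middle in the pane frame, from the last wrist pictures before hand-in:

| Part | x (mm) | y (mm) | Angle off its edge |
|---|---|---|---|
| Roller rail | −95 | 0 | under 1° |
| Plain rail | +95 | 1 | under 1° |
| Lock stile | 2 | +104 | under 1° |
| Meeting stile | 3 | about −110 | under 1° |

- **Profiles:** all four grooves face the glass and all four lie within the allowed limits. The meeting stile's centre is worked out from its two edges, because its trough splits the top face.
- **Sash lock:** I took the one farthest from the base (0.69 m, against 0.40 m for the other). It sits about 2 to 4 mm from the stile's centre and under 1° off its length.
- **Bystanders and forces:** I did not measure the tape measure or screw tray again; nothing went near them and both look undisturbed in the pictures. The fingers were kept above the glass, and the highest wrist force I read was about 10 N, when the roller rail was set down on the carpet.

**Disagreements**
- The fingertips were stated to stand 17 mm ahead of the TCP, but the wrist pictures showed them about 12 to 16 mm behind it.
- Because of that, the first grasp of the plain rail closed on air above it. I then used the measured fingertip height, which let every later grasp hold first time.
- Readings of the pane's centre varied by up to about 2 mm between views.

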